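# Spread a snap ring over the axle of a board turntable

### The arm

A 7-joint arm with a two-finger parallel gripper is mounted at the origin on the work surface. World frame = base frame: x ahead of the robot, y to its left, z up, the work surface at z = 0. Lengths are in m, angles in rad, forces in N, time in s.
With the tool pointing down it reaches from about 0.425 to 0.925 m from the base axis. Payload 6.8 kg.
Tool frame: the origin (TCP) lies between the finger pads, 19 mm behind the fingertips; this is the grasp point; z points along the fingers, y is the line along which they close (so a half turn about z gives the same grasp; the last joint's range is limited). The gripper opens to 88 mm and grips with 3 to 60 N. Pads are 20 mm wide; open, the fingers measure 115 mm over their backs; the gripper's body (75 mm by 178 mm) begins 61 mm behind the grasp point.
Start: joints at [-1.396, 0.477, 0.022, 1.555, -0.011, 1.109, -0.083], TCP at [0.188, 0.648, 0.241] pointing down, gripper open.
Joint ranges: [-2.96, 2.96], [-0.34, 2.1], [-1.41, 1.46], [0.24, 2.44], [-1.37, 4.51], [0.17, 1.92], [-2.96, 2.96]. Speed limits (rad/s): [2.39, 2.39, 3.14, 3.14, 3.14, 3.14, 3.14].

### API

Orientations are given as a 3x3 rotation matrix whose columns are the frame's x, y, z axes.
In Python, from bench import r gives the robot as it stands.
- The arm moves only by the shell command python3 jog.py [FORCE], which reads ROWS from standard input. ROWS is a JSON list that holds a single list of rows (three levels of brackets), with 1 to 8 rows, each of 5 numbers: dx, dy, dz in units of 50 mm, then a turn about the tool's z in rad, then the opening from 0.0 (shut) to 1.0 (fully open); each row shifts and turns the commanded pose from where the row before left it, along the tool's axes as they then stand; what a row does not reach is not made up. A row lasts 1/12 s, in which the tool goes at most 0.0417 m and 0.125 rad, less where a joint would pass 70% of its speed; a pose out of reach is approached as far as the arm can. The fingers move at their own pace and stop on an object; FORCE is the grip in N (left out, the last holds). Time passes only in rows, so rows that do not move let the fingers close. It prints the time, the measured TCP pose, the force, the opening and the grip force at its end. Input that does not fit is refused with a message, and nothing moves.
- r.get_obs(): the state, without advancing time (a new reading comes with each control period).
- r.snapshot(name): name is "scene" or "top" or "wrist"; returns the picture (400x640x3 uint8, red, green, blue); there is no depth.
- r.camera_params(name): a dict with "fx", "fy", "cx", "cy" (pixels), "eye" and "attitude" of the camera in the world; the wrist camera has in their place "tool_from_camera" (4x4, takes a point from camera to tool coordinates, whose origin is the TCP and whose axes are the flange's). Camera axes: x right, y down, z forward; pixel columns grow to the right and rows downward; lengths in m; the calibration is good to about 2 mm. The wrist camera is an equidistant fisheye: a pixel r from the principal point sees the ray r / f radians off the axis. A picture is of the moment at which its call begins: read the wrist's pose just before it. camera_params takes no time and is no camera call.
- r.finish_job(): hands the job in; it is judged then, once.
The state is a dict: "time": time; "q": joint angles; "joint_vel": joint speeds; "effort": joint torques, N m; "tcp_pos": TCP position; "tool_rot": TCP orientation; "contact_force": force on the tool from outside, world axes, zero at the start; "wrist_torque": the same for the moment, N m; "gripper_width": opening from 0.0 (shut) to 1.0 (fully open); "grip_force": force on a finger pad.
Only numpy, scipy, OpenCV 4.12 (cv2) and the standard library are available. Lean on these libraries where they do the work, as an engineer would, in place of code of your own. Each camera call takes 0.05 s, during which the arm holds its last target. There are 200 camera calls.

### The job

Assemble the turntable hub: lay the wide black friction disc flat on the base plate around the axle stub, then the narrower steel washer on top of it. Then take the snap-ring pliers out of their stand by the handles, put the closed tips between the ears of the snap ring lying on its small stand, squeeze the handles fully to spread the ring and lift it off, bring it over the free end of the axle and slide it down until it is level with the groove. Finish while still holding the pliers squeezed, the ring spread around the axle in the middle of the groove, level and carried by the pliers alone (not resting on the washer or leaning on the axle), and leave the red bin, the bottle and the screwdriver alone.

Things in the scene. Friction and masses are not known exactly. Their poses are not given: they have to be found in the camera images.
- hub: Aluminium plate 110 x 110 x 12 mm fixed to the bench, with an upright steel axle stub, diameter 36 mm, in its middle, top 58 mm above the bench (last 4 mm bevelled). A groove, diameter 28 mm, runs round the axle from 30 to 40 mm above the bench. Origin: on the axle's axis at bench height; z up along the axle.
- hub_groove (a point): Point on the axle's axis at mid-height of the groove, 35 mm above the bench.
- hub_top (a point): Centre of the axle's free end, 58 mm above the bench.
- friction_disc: Loose flat black rubber ring (the wide disc), outer diameter 66 mm, hole 42 mm, 8 mm thick, 40 g, lying flat on the bench. Origin: centre of its underside, z up. Grasp it across its outer diameter with the fingertips. Laid on the base plate its underside is 12 mm above the bench.
- washer: Loose flat steel ring (the narrow disc), outer diameter 52 mm, hole 42 mm, 6 mm thick, 35 g, lying flat on the bench; it and the friction disc may swap places. Origin: centre of its underside, z up. Laid on the friction disc its underside is 20 mm above the bench.
- clip_stand: Low wooden block fixed to the bench, 40 x 44 mm, 22 mm high, on which the snap ring lies; a 16 mm pin, 4 mm high, stands up inside the ring. Origin: at bench height on the pin's axis; the block reaches from x -24 to +16 mm, y -22 to +22 mm in its own frame.
- circlip: Dark steel snap ring, 5 mm thick, 42 g, lying flat on the clip stand: a C about 50 mm across with two straight ears that stick out past the block's edge. Two sprung arms turn on a heel piece at local x -23 mm. Origin: ring centre, on its underside (22 mm above the bench); z up, +x points from the centre out through the gap between the ears.
- circlip_mid (a point): Ring centre at mid-thickness (2.5 mm above the circlip's origin). Relaxed, the ring's opening is about 34 mm, too small for the axle. Spread by the pliers' full stroke it is round, 41 mm across, centred here: 2.5 mm clear of the axle all round.
- circlip_gap (a point): Where the plier tips belong: midway between the ears, 35 mm from the ring centre along its +x, at mid-thickness. The ears are 4.5 mm wide and reach from x = 14 to 43 mm. Relaxed, the gap between them is 12 mm wide at x = 42 mm, 16 mm at x = 28 mm; fully spread it is 31 mm. Spreading takes about 5 N at each ear.
- circlip_l (a joint): Opening angle of one arm of the ring (rad): 0 relaxed, about 0.15 when spread by the pliers' full stroke. The ring passes the axle from about 0.06 on, with clearance only near 0.15.
- circlip_r (a joint): Opening angle of the other arm; the two arms always open equally.
- pliers_stand: Blue upright socket fixed to the bench, 51 mm wide, 68 mm high, 35 mm deep on a 90 x 70 x 4 mm foot, in which the pliers stand tips down. Origin: centre of its underside.
- pliers: Snap-ring pliers upright in their stand, tips down, handles up, about 150 g, 135 mm tall. Origin: between the tips, at their lower end (9 mm above the bench in the stand); z up to the handles; the handles are squeezed along y; symmetrical front to back (the ring may be on the +x or -x side). Squeezing the handles spreads both tips outward along y equally; a spring opens the handles again.
- pliers_tips (a point): Midway between the tips, 7.5 mm above the pliers' origin; belongs at circlip_gap before spreading. Tips: 14 mm wide along x, 8 mm over both along y when closed. Each has a V-shaped pocket open outward, centred on this height, 3 mm deep, 10 mm high at the mouth and 5.5 mm at the root, which captures the 5 mm thick ear as the tips spread.
- pliers_grip (a point): Midway between the handle plates, 122 mm above the pliers' origin, 114.5 mm above pliers_tips: put the TCP here, fingers down, closing along the pliers' y. Plates: 16 mm wide, 26 mm high; over their outer faces 59 mm at rest (65 mm at the tops, they splay outward), 31 mm when squeezed to the stop.
- pliers_l (a joint): Squeeze angle of the pliers (rad): 0 at rest, 0.24 at the built-in stop (tips fully spread). The spring is preloaded: up to about 7 N on each handle does not move them, so a grip of 4 to 6 N lifts the pliers with closed tips. Full squeeze with the ring takes about 16 N; 25 to 30 N holds them firmly on the stop.
- parts_bin: Bystander: open red plastic bin, 100 x 150 x 50 mm. Leave alone.
- water_bottle: Bystander: clear bottle, diameter 66 mm, 190 mm tall. Leave alone.
- screwdriver: Bystander: screwdriver lying on the bench. Leave alone.

How it is judged:
By the outcome, as a careful person would: the job done as asked, in the order asked, and still so for the second after the job is handed in, while the arm keeps its last pose, push and grip.
It also fails if it takes over 69 s, if anything falls off the work surface, if the arm or the gripper's body presses on something with over 40 N, if the wrist force passes 120 N, or if a joint passes its speed limit or range.

## Working session

There is one attempt and no reset: what is moved stays moved. The work goes in short steps, Python scripts to look and compute and a shell command to move; the robot and the scene stay as the last step left them, time stands still between calls to the robot, and variables do not carry over. Pictures are saved under pics/ and viewed, at most 10 in all, crops included, and the job is handed in when it is done.

```bash
ls; mkdir -p pics; python3 - <<'E'
from bench import r
import cv2,numpy as np
np.set_printoptions(precision=4,suppress=True)
o=r.get_obs();print(o['time'],o['tcp_pos'],o['tool_rot'],o['gripper_width'])
for n in("scene","top","wrist"):
    cv2.imwrite(f"pics/{n}0.png",r.snapshot(n)[:,:,::-1]);print(n,r.camera_params(n))
E
```

```text
bench.py
jog.py
pics
0.0 [0.1882 0.6476 0.2404] [[-0.9603  0.2789 -0.0003]
 [ 0.2789  0.9603 -0.0018]
 [-0.0002 -0.0018 -1.    ]] 1.0030066993404316
scene {'fx': 376.1597899651174, 'fy': 376.1597899651174, 'cx': 317.5501050980452, 'cy': 201.56434425061707, 'eye': array([ 0.9832, -0.592 ,  0.6805]), 'attitude': array([[ 0.8552,  0.3099, -0.4154],
       [ 0.5179, -0.5425,  0.6614],
       [-0.0204, -0.7808, -0.6244]])}
top {'fx': 504.27554042195743, 'fy': 504.27554042195743, 'cx': 316.7669336428864, 'cy': 196.97880805170297, 'eye': array([0.4406, 0.0331, 1.3854]), 'attitude': array([[-0.0123, -0.9931,  0.1163],
       [-0.9996,  0.015 ,  0.0226],
       [-0.0242, -0.116 , -0.993 ]])}
wrist {'fx': 309.70691628693146, 'fy': 309.70691628693146, 'cx': 326.35823235346163, 'cy': 201.70430807621355, 'tool_from_camera': array([[-0.0005, -0.9657, -0.2598,  0.0709],
       [ 1.    , -0.0004, -0.0003, -0.0014],
       [ 0.0002, -0.2598,  0.9657, -0.1436],
       [ 0.    ,  0.    ,  0.    ,  1.    ]])}
```

View pics/top0.png

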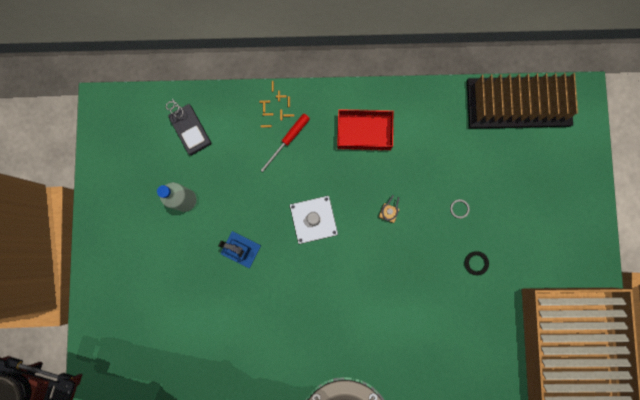

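View pics/scene0.png

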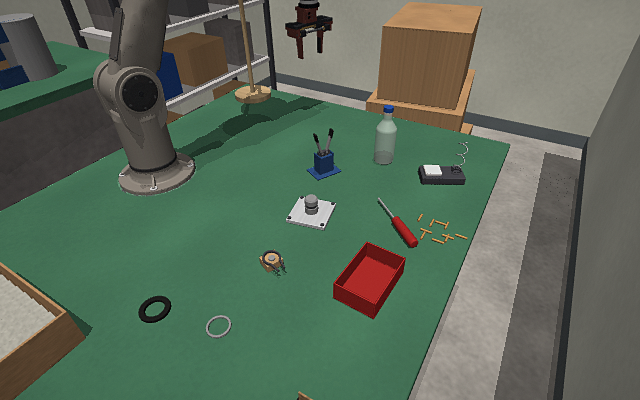

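```bash
cat > h.py <<'E'
import numpy as np,cv2
from bench import r
np.set_printoptions(precision=4,suppress=True)
def cam(n,o=None):
    c=r.camera_params(n)
    if n=="wrist":
        T=c["tool_from_camera"];R=o["tool_rot"]
        return c,R@T[:3,:3],R@T[:3,3]+o["tcp_pos"]
    return c,c["attitude"],c["eye"]
def p2w(n,uv,z,o=None):
    c,R,e=cam(n,o);uv=np.atleast_2d(uv).astype(float)
    d=(uv-[c["cx"],c["cy"]])/[c["fx"],c["fy"]]
    if n=="wrist":
        t=np.linalg.norm(d,axis=1,keepdims=True)
        d=np.c_[d*np.sin(t)/np.maximum(t,1e-9),np.cos(t)]
    else: d=np.c_[d,np.ones(len(d))]
    w=d@R.T
    return e+w*((z-e[2])/w[:,2:])
def w2p(n,X,o=None):
    c,R,e=cam(n,o);p=(np.atleast_2d(X)-e)@R
    if n=="wrist":
        s=np.linalg.norm(p[:,:2],axis=1);t=np.arctan2(s,p[:,2])
        d=p[:,:2]/np.maximum(s,1e-9)[:,None]*t[:,None]
    else: d=p[:,:2]/p[:,2:]
    return d*[c["fx"],c["fy"]]+[c["cx"],c["cy"]]
def snap(n,name):
    o=r.get_obs();im=r.snapshot(n)[:,:,::-1].copy();cv2.imwrite(f"pics/{name}.png",im);return o,im
def yaw(R): return np.arctan2(R[1,1],R[0,1])   # direction of the tool y axis
def need(p,yy=None):
    o=r.get_obs();d=o["tool_rot"].T@(np.array(p)-o["tcp_pos"])
    s="" if yy is None else (-(yy-yaw(o["tool_rot"])) +np.pi/2)%np.pi-np.pi/2
    print("t",round(o["time"],2),"tcp",o["tcp_pos"],"need tool dxyz",d,"turn",s)
E
python3 - <<'E'
from h import *
im=cv2.imread('pics/top0.png')
hsv=cv2.cvtColor(im,cv2.COLOR_BGR2HSV)
ng=((abs(hsv[...,0].astype(int)-72)>14)|(hsv[...,1]<110)).astype(np.uint8)
for nm,(u,v,w),z in[("hub",(314,219,30),.012),("clip",(390,209,18),.022),("washer",(460,209,14),.003),("disc",(477,263,18),.004),("pl",(238,249,26),.0)]:
    m=ng[v-w:v+w,u-w:u+w];c=max(cv2.findContours(m,0,1)[0],key=cv2.contourArea)
    (cx,cy),wh,a=cv2.minAreaRect(c);uv=[cx+u-w,cy+v-w];P=p2w("top",uv,z)[0]
    b=cv2.boxPoints(((uv),wh,a));B=p2w("top",b,z);e=B[1]-B[0];e2=B[2]-B[1]
    print(nm,uv,P,np.linalg.norm(e),np.linalg.norm(e2),"ang",np.degrees(np.arctan2(e[1],e[0])))
a=im[180:290,200:340];b=im[185:240,360:420]
cv2.imwrite('pics/c1.png',np.vstack([cv2.resize(a,(700,400),interpolation=2)[:,:],]))
need([.5,-.4,.2])
E
```

```text
hub [313.3639335632324, 219.29672050476074] [0.5403 0.0744 0.012 ] 0.11747944631974055 0.11669233124632444 ang -77.53395926125211
clip [390.1000003814697, 208.19999885559082] [ 0.5667 -0.134   0.022 ] 0.07339895197786138 0.05028388989971002 ang -19.783515482681857
washer [459.50000190734863, 208.49999904632568] [ 0.5649 -0.3254  0.003 ] 0.05502347999519653 0.05714507865938298 ang -46.318852919393684
disc [476.5, 262.5] [ 0.418  -0.3642  0.004 ] 0.06174441101806841 0.06153722583242552 ang -90.71769402979854
pl [237.9000015258789, 248.1999969482422] [0.4646 0.2829 0.    ] 0.07186297722680425 0.10684779519219981 ang -26.43607653816156
t 0.15 tcp [0.1882 0.6478 0.2406] need tool dxyz [-0.5917 -0.9192  0.0419] turn
```
Disc at (0.418,-0.364): r=0.554. OK.

Careful with the scale: shifts go in units of 50 mm. That gives: -0.0333 m is -0.666, -0.0252 m is -0.504.

```bash
echo '[[[-0.666, -0.504, 0, 0, 1], [-0.666, -0.504, 0, 0, 1], [-0.666, -0.504, 0, 0, 1], [-0.666, -0.504, 0, 0, 1], [-0.666, -0.504, 0, 0, 1], [-0.666, -0.504, 0, 0, 1], [-0.666, -0.504, 0, 0, 1], [-0.666, -0.504, 0, 0, 1]]]' | python3 jog.py; echo '[[[-0.666, -0.504, 0, 0, 1], [-0.666, -0.504, 0, 0, 1], [-0.666, -0.504, 0, 0, 1], [0, 0, 0, 0, 1], [0, 0, 0, 0, 1]]]' | python3 jog.py
python3 - <<'E'
from h import *
o,im=snap("wrist","w1");need([.54,.074,.25])
np.savez("w1.npz",p=o["tcp_pos"],R=o["tool_rot"])
E
```

```text
time: 0.82
tcp_pos: [0.3882, 0.3789, 0.2413]
tool_rot: [[-0.96, 0.279, -0.0], [0.279, 0.96, -0.0], [0.0, -0.0, -1.0]]
contact_force: [0.9, 0.7, -0.5]
gripper_width: 1.0
grip_force: 0.0
time: 1.23
tcp_pos: [0.4636, 0.2779, 0.2413]
tool_rot: [[-0.959, 0.285, 0.0], [0.285, 0.959, -0.001], [-0.0, -0.0, -1.0]]
contact_force: [0.2, 0.6, 0.2]
gripper_width: 1.001
grip_force: 0.0
t 1.28 tcp [0.4623 0.28   0.2412] need tool dxyz [-0.1325 -0.1759 -0.0088] turn
```

View pics/w1.png

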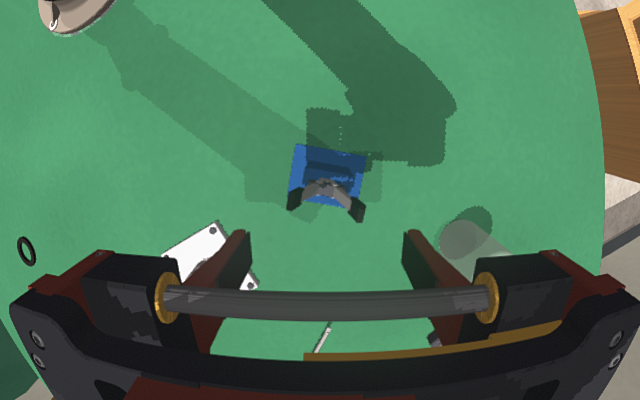

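```bash
echo '[[[-0.44, -0.586, 0, 0, 1], [-0.44, -0.586, 0, 0, 1], [-0.44, -0.586, 0, 0, 1], [-0.44, -0.586, 0, 0, 1], [-0.44, -0.586, 0, 0, 1], [-0.44, -0.586, 0, 0, 1], [0, 0, 0, 0, 1], [0, 0, 0, 0, 1]]]' | python3 jog.py
cat > s.py <<'E'
import sys
from h import *
o,im=snap("wrist",sys.argv[1]);np.savez(sys.argv[1]+".npz",p=o["tcp_pos"],R=o["tool_rot"])
need([float(x) for x in sys.argv[2:5]],float(sys.argv[5]) if len(sys.argv)>5 else None);print(o["q"])
E
python3 s.py w2 .567 -.134 .24
```

```text
time: 1.95
tcp_pos: [0.5399, 0.0747, 0.2412]
tool_rot: [[-0.96, 0.281, -0.0], [0.281, 0.96, -0.0], [0.0, -0.0, -1.0]]
contact_force: [-0.1, 1.2, -0.4]
gripper_width: 1.002
grip_force: 0.0
t 2.0 tcp [0.5395 0.0766 0.2411] need tool dxyz [-0.0849 -0.1947  0.0009] turn 
[-0.5049  0.2673  0.3053  1.8848 -0.0943  1.0036  1.1272]
```

Converted, -0.039 m is -0.78, -0.017 m is -0.34.

```bash
echo '[[[-0.34, -0.78, 0, 0, 1], [-0.34, -0.78, 0, 0, 1], [-0.34, -0.78, 0, 0, 1], [-0.34, -0.78, 0, 0, 1], [-0.34, -0.78, 0, 0, 1], [0, 0, 0, 0, 1], [0, 0, 0, 0, 1]]]' | python3 jog.py
python3 s.py w3 .565 -.325 .24;python3 s.py w3b .565 -.325 .24
```

```text
time: 2.58
tcp_pos: [0.5667, -0.1316, 0.2411]
tool_rot: [[-0.96, 0.28, -0.0], [0.28, 0.96, 0.0], [0.0, 0.0, -1.0]]
contact_force: [-0.4, 1.0, -0.1]
gripper_width: 1.0
grip_force: 0.0
t 2.63 tcp [ 0.5668 -0.1293  0.2409] need tool dxyz [-0.0525 -0.1885  0.0007] turn 
[-0.1911  0.3374  0.3956  1.806  -0.1497  1.0278  1.5489]
t 2.68 tcp [ 0.5669 -0.1283  0.2409] need tool dxyz [-0.0523 -0.1897  0.0006] turn 
[-0.1929  0.337   0.3936  1.8066 -0.15    1.0279  1.5487]
```

```bash
python3 -c "
import cv2,numpy as np
a=cv2.imread('pics/w2.png')[110:270,240:420];b=cv2.imread('pics/w3.png')[130:250,260:390]
a=cv2.resize(a,(400,356),interpolation=2)
b=cv2.resize(b,(390,360),interpolation=2)
cv2.imwrite('pics/c2.png',np.hstack([a,cv2.resize(b,(386,356))]))
c=cv2.imread('pics/w1.png')[130:230,270:390]
cv2.imwrite('pics/c1.png',cv2.resize(c,(720,600),interpolation=2))"
```

```text
(no output)
```

View pics/c2.png

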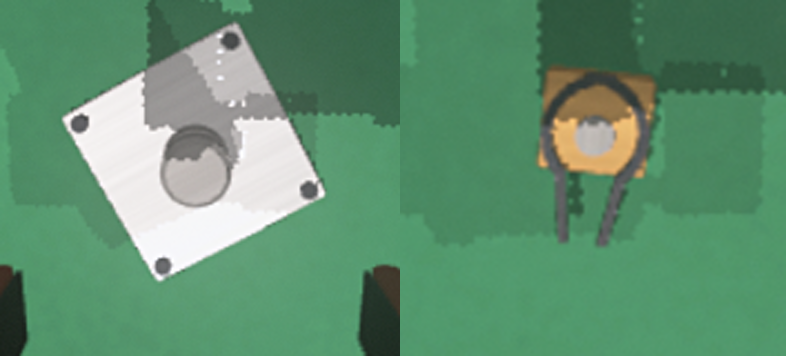

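```bash
cat > m.py <<'E'
from h import *
def L(n): d=np.load(n+".npz");return {"tcp_pos":d["p"],"tool_rot":d["R"]}
if __name__=="__main__":
    o=L("w2");c=np.array([[64,118],[238,23],[325,193],[160,281]])/2.2222+[240,110]
    C=p2w("wrist",c,.012,o);print("hub corners",C[:,:2].mean(0),np.linalg.norm(C-np.roll(C,1,0),axis=1));print("axle top",p2w("wrist",np.array([195,173])/2.2222+[240,110],.058,o))
    o=L("w3");f=lambda q,z:p2w("wrist",(np.array(q)-[400,0])/2.968+[260,130],z,o)
    p=f([596,136],.026)[0];e=f([583,242],.0245)[0];d=e-p;print("pin",p,"ears",e,np.linalg.norm(d[:2]),"yaw",np.degrees(np.arctan2(d[1],d[0])))
    B=f([[547,66],[654,75],[640,178],[541,165]],.022);print("block",B[:,:2].mean(0));E=B[3]-B[0]+B[2]-B[1];print("yaw",np.degrees(np.arctan2(E[1],E[0])))
    print("ring c",f([596,127],.0245))
E
python3 m.py
echo '[[[-0.208, -0.76, 0, 0, 1], [-0.208, -0.76, 0, 0, 1], [-0.208, -0.76, 0, 0, 1], [-0.208, -0.76, 0, 0, 1], [-0.208, -0.76, 0, 0, 1], [0, 0, 0, 0, 1], [0, 0, 0, 0, 1], [0, 0, 0, 0, 1]]]' | python3 jog.py
python3 s.py w4 .418 -.364 .24
```

```text
hub corners [0.5422 0.0753] [0.1087 0.1082 0.1068 0.1077]
axle top [[0.5413 0.0743 0.058 ]]
pin [ 0.5604 -0.1317  0.026 ] ears [ 0.6014 -0.1492  0.0245] 0.0446017107450775 yaw -23.174053275821784
block [ 0.5553 -0.1304]
yaw -21.879223237542497
ring c [[ 0.5572 -0.1307  0.0245]]
time: 3.35
tcp_pos: [0.5647, -0.3253, 0.2408]
tool_rot: [[-0.961, 0.276, -0.0], [0.276, 0.961, 0.002], [0.001, 0.002, -1.0]]
contact_force: [0.3, 0.8, -0.4]
gripper_width: 0.998
grip_force: 0.0
t 3.4 tcp [ 0.5648 -0.3249  0.2409] need tool dxyz [ 0.1304 -0.0779  0.0008] turn 
[ 0.1151  0.4648  0.4374  1.6375 -0.2179  1.0888  1.9052]
```

View pics/c1.png

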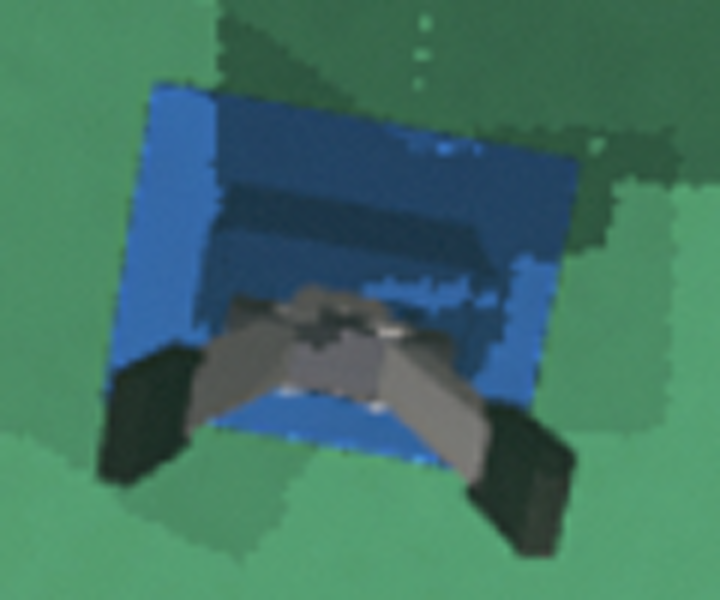

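```bash
python3 - <<'E'
from m import *
o=L("w1");f=lambda q,z:p2w("wrist",np.array(q)/6+[270,130]-.4,z,o)
B=f([[155,85],[578,158],[516,480],[103,407]],.004);print("foot",B.mean(0),np.linalg.norm(B-np.roll(B,1,0),axis=1))
E=B[1]-B[0]+B[2]-B[3];print("yaw long",np.degrees(np.arctan2(E[1],E[0])))
H=f([[119,430],[548,505]],.144);print(H,H.mean(0),np.linalg.norm(H[1]-H[0]));E=H[1]-H[0];print(np.degrees(np.arctan2(E[1],E[0])))
o=L("w4");im=cv2.imread("pics/w4.png");hsv=cv2.cvtColor(im,cv2.COLOR_BGR2HSV)
print("predict washer",w2p("wrist",[.565,-.325,.003],o),"disc",w2p("wrist",[.418,-.364,.004],o))
ng=((abs(hsv[...,0].astype(int)-72)>14)|(hsv[...,1]<90)).astype(np.uint8)*255
cv2.imwrite("pics/c4.png",np.hstack([im[80:260,120:420],cv2.cvtColor(ng[80:260,120:420],8)]))
E
```

```text
foot [0.4628 0.276  0.004 ] [0.0693 0.0884 0.0702 0.0896]
yaw long 63.337312906326
[[0.4485 0.2497 0.144 ]
 [0.4752 0.3024 0.144 ]] [0.4619 0.276  0.144 ] 0.05910514131253877
63.11787523159316
predict washer [[327.4922 177.5434]] disc [[263.7091  74.1674]]
```

View pics/c4.png

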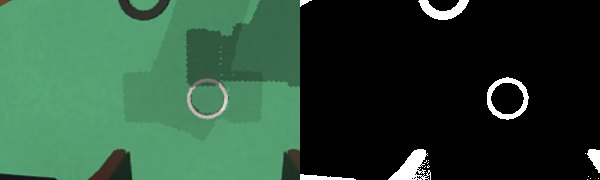

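```bash
cat >> m.py <<'E'
def blob(im,o,p,z,w=30):
    hsv=cv2.cvtColor(im,cv2.COLOR_BGR2HSV);ng=((abs(hsv[...,0].astype(int)-72)>14)|(hsv[...,1]<90)).astype(np.uint8)
    u,v=np.rint(w2p("wrist",p,o)[0]).astype(int);v0=max(v-w,0);u0=max(u-w,0)
    c=max(cv2.findContours(ng[v0:v+w,u0:u+w],0,1)[0],key=cv2.contourArea)[:,0]+[u0,v0]
    W=p2w("wrist",c,z,o)[:,:2].astype(np.float32);return cv2.fitEllipse(W)
E
python3 - <<'E'
from m import *
o=L("w4");im=cv2.imread("pics/w4.png")
print(blob(im,o,[.565,-.325,.003],.006));print(blob(im,o,[.418,-.364,.004],.008))
need([.418,-.364,.1])
E
```

```text
((0.5652504563331604, -0.3256993293762207), (0.05117376148700714, 0.052156150341033936), 65.9850082397461)
((0.41795599460601807, -0.3638077974319458), (0.06330423802137375, 0.06363426893949509), 131.5736083984375)
t 3.4 tcp [ 0.5648 -0.3249  0.2409] need tool dxyz [ 0.1304 -0.0782  0.1408] turn
```

```bash
echo '[[[0.434, -0.26, 0.47, 0, 1], [0.434, -0.26, 0.47, 0, 1], [0.434, -0.26, 0.47, 0, 1], [0.434, -0.26, 0.47, 0, 1], [0.434, -0.26, 0.47, 0, 1], [0.434, -0.26, 0.47, 0, 1], [0, 0, 0, 0, 1], [0, 0, 0, 0, 1]]]' | python3 jog.py
python3 s.py w5 .418 -.3638 .022; python3 -c "
from m import *
print(blob(cv2.imread('pics/w5.png'),L('w5'),[.418,-.364,.004],.008,60))"
```

```text
time: 4.07
tcp_pos: [0.4159, -0.3648, 0.0994]
tool_rot: [[-0.961, 0.278, -0.002], [0.278, 0.961, 0.003], [0.003, 0.002, -1.0]]
contact_force: [1.2, -0.2, -0.2]
gripper_width: 0.998
grip_force: 0.0
t 4.12 tcp [ 0.4178 -0.3653  0.1004] need tool dxyz [0.0003 0.0014 0.0784] turn 
[ 0.2978  0.4873  0.3982  1.9864 -0.279   0.7236  2.1548]
((0.4171271026134491, -0.36407098174095154), (0.0633033737540245, 0.06412680447101593), 74.91761779785156)
```

Converted, 0.0285 m is 0.57, 0.027 m is 0.54.

```bash
echo '[[[0.01, 0.02, 0.57, 0, 1], [0, 0, 0.54, 0, 1], [0, 0, 0.32, 0, 1], [0, 0, 0.13, 0, 1], [0, 0, 0, 0, 1], [0, 0, 0, 0, 0.5], [0, 0, 0, 0, 0.5], [0, 0, 0, 0, 0.5]]]' | python3 jog.py 15;echo '[[[0, 0, 0, 0, 0.5], [0, 0, 0, 0, 0.5], [0, 0, 0, 0, 0.5]]]' | python3 jog.py
```

```text
time: 4.78
tcp_pos: [0.4175, -0.3665, 0.0237]
tool_rot: [[-0.96, 0.279, 0.002], [0.279, 0.96, -0.001], [-0.002, -0.001, -1.0]]
contact_force: [0.1, 0.2, 0.1]
gripper_width: 0.808
grip_force: 0.2
time: 5.03
tcp_pos: [0.4173, -0.3664, 0.0234]
tool_rot: [[-0.96, 0.279, 0.002], [0.279, 0.96, -0.001], [-0.002, -0.0, -1.0]]
contact_force: [-0.4, 1.5, 6.4]
gripper_width: 0.743
grip_force: 15.0
```

Converted, 0.04 m is 0.8, 0.038 m is 0.76.

```bash
echo '[[[0, 0, 0, 0, 0.5], [0, 0, -0.6, 0, 0.5], [0, 0.4, -0.6, 0, 0.5], [0, 0.76, -0.3, 0, 0.5], [0, 0.8, 0, 0, 0.5], [0, 0.8, 0, 0, 0.5], [0, 0.8, 0, 0, 0.5], [0, 0.8, 0, 0, 0.5]]]' | python3 jog.py;echo '[[[0, 0.8, 0, 0, 0.5], [0, 0.8, 0, 0, 0.5], [0, 0.8, 0, 0, 0.5], [0, 0.8, 0, 0, 0.5], [0.04, 0.8, 0, 0, 0.5], [0.04, 0.76, 0, 0, 0.5], [0, 0, 0, 0, 0.5], [0, 0, 0, 0, 0.5]]]' | python3 jog.py;echo '[[[0, 0, 0, 0, 0.5], [0, 0, 0, 0, 0.5]]]' | python3 jog.py; python3 s.py w6 .5415 .0745 .0354
```

```text
time: 5.7
tcp_pos: [0.4775, -0.1551, 0.0979]
tool_rot: [[-0.96, 0.28, 0.001], [0.28, 0.96, 0.0], [-0.001, 0.0, -1.0]]
contact_force: [0.8, -0.2, -0.7]
gripper_width: 0.744
grip_force: 15.0
time: 6.37
tcp_pos: [0.5401, 0.0758, 0.0974]
tool_rot: [[-0.962, 0.274, 0.0], [0.274, 0.962, 0.001], [-0.0, 0.001, -1.0]]
contact_force: [0.0, -1.4, 0.1]
gripper_width: 0.746
grip_force: 15.0
time: 6.53
tcp_pos: [0.5394, 0.0711, 0.0974]
tool_rot: [[-0.96, 0.281, -0.0], [0.281, 0.96, -0.001], [0.0, -0.001, -1.0]]
contact_force: [-0.6, -0.3, 0.4]
gripper_width: 0.746
grip_force: 15.0
t 6.58 tcp [0.5395 0.071  0.0974] need tool dxyz [-0.001  0.004  0.062] turn 
[-0.5429  0.4736  0.3775  2.0099 -0.2616  0.7045  1.2833]
```

View pics/w6.png

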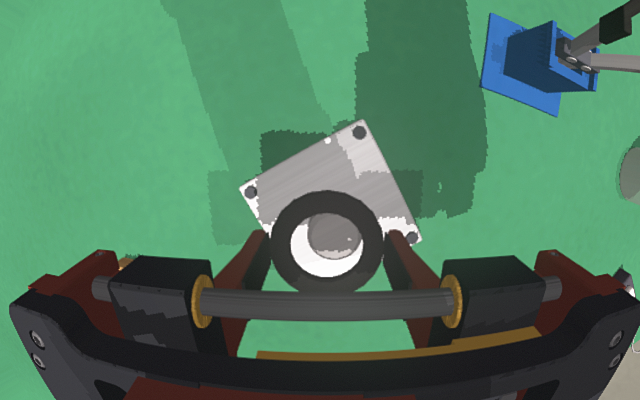

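```bash
python3 -c "
from m import *
o=L('w6');print(o['tcp_pos'],p2w('wrist',[335,236],.058,o),p2w('wrist',[[327,243]],.082,o),w2p('wrist',[.5415,.0745,.058],o))
c=[[363,119],[421,243],[239,188]];P=p2w('wrist',c,.012,o);print((P[1]+P[2])/2,np.linalg.norm(P[0]-P[1]),np.linalg.norm(P[0]-P[2]))"
```

```text
[0.5394 0.0711 0.0974] [[0.5414 0.0747 0.058 ]] [[0.5349 0.0713 0.082 ]] [[334.7328 236.2699]]
[0.5432 0.0737 0.012 ] 0.11073985733502185 0.1080861941821626
```

```bash
python3 -c "
from m import *
o=L('w6');t=np.linspace(0,2*np.pi,73)
for off in (0,-.0045):
  for rad,z in((.033,.082),(.021,.082),(.021,.074)):
    c=o['tcp_pos']+[off,0,0]
    P=w2p('wrist',np.c_[c[0]+rad*np.cos(t),c[1]+rad*np.sin(t),z+0*t],o);print(off,rad,z,P.min(0),P.max(0))
g=cv2.imread('pics/w6.png').max(2);print(g[170:300,327]);print(g[245,255:400])"
```

```text
0 0.033 0.082 [270.4652 192.802 ] [387.1804 299.5611]
0 0.021 0.082 [291.5333 214.5078] [366.2445 282.6166]
0 0.021 0.074 [292.9794 210.2505] [364.6249 276.112 ]
-0.0045 0.033 0.082 [267.7748 184.7963] [385.4844 293.5963]
-0.0045 0.021 0.082 [288.972  206.7929] [364.3387 276.2397]
-0.0045 0.021 0.074 [290.5437 202.8479] [362.7733 269.9   ]
[171 170 169 167 166 167 168 168 169 170 173 171 170 169 169 169 168 168
 170 150  63  50  55  58  59  60  60  60  57  58  57  58  58  58  59  59
  61  60  58  60  60  58  67 106 124 122 126 127 129 130 130 130 128 129
 129 130 129 131 133 132 131 130 130 128 129 128 129 129 129 129 128 127
 131 130 128 128 129 128 127 130 188 208 206 205 208 211 212 172 140 219
 255 254 253 253 253 253 253 253 253 253 253 253 253 253 255 255 246  81
  46  57  58  59  66  69  67  69  67  68  69  68  68  68  68  70  70  71
  74  78  80  75]
[ 74  73  73  69  60  47  48  49  50  51  50  49  50  51  52  53  55  56
  56  54  55  54  55  54  55  56  58  55  56  57  58  56  58  54  51 109
 248 254 249 248 248 248 248 247 247 247 248 249 249 249 248 248 250 248
 214 119 104 112 125 129 129 128 127 128 129 128 128 129 128 128 130 129
 128 129 128 128 129 129 128 128 128 129 128 129 130 128 129 128 129 129
 131 131 131 131 130 131 130 129 133 132 125 112 110 148 225 249 253 213
  90  51  58  60  60  59  60  59  57  57  57  58  59  58  56  56  59  56
  57  55  56  53  52  53  53  52  52  52  52  53  55  67  73  77  77  77
  75]
```

Converted, -0.0016 m is -0.032, 0.014 m is 0.28.

```bash
echo '[[[-0.032, 0.08, 0, 0, 0.5], [0, 0, 0.24, 0, 0.5], [0, 0, 0.28, 0, 0.5], [0, 0, 0.28, 0, 0.5], [0, 0, 0.24, 0, 0.5], [0, 0, 0.13, 0, 0.5], [0, 0, 0.06, 0, 0.5], [0, 0, 0, 0, 0.5]]]' | python3 jog.py;echo '[[[0, 0, 0, 0, 0.5], [0, 0, 0, 0, 0.5]]]' | python3 jog.py;python3 s.py w7 .5415 .0745 .0354
```

```text
time: 7.25
tcp_pos: [0.5422, 0.0759, 0.0353]
tool_rot: [[-0.96, 0.28, -0.001], [0.28, 0.96, -0.0], [0.001, -0.001, -1.0]]
contact_force: [0.7, -0.8, 0.3]
gripper_width: 0.746
grip_force: 15.0
time: 7.42
tcp_pos: [0.5427, 0.0763, 0.036]
tool_rot: [[-0.96, 0.279, 0.001], [0.279, 0.96, 0.0], [-0.0, 0.0, -1.0]]
contact_force: [-0.2, -0.8, -0.9]
gripper_width: 0.746
grip_force: 15.0
t 7.47 tcp [0.5427 0.0763 0.036 ] need tool dxyz [ 0.0007 -0.0021  0.0006] turn 
[-0.5035  0.5779  0.3219  2.0239 -0.3176  0.5865  1.3238]
```

```bash
echo '[[[0, -0.03, 0.008, 0, 0.5], [0, 0, 0, 0, 0.5], [0, 0, 0, 0, 1], [0, 0, 0, 0, 1], [0, 0, 0, 0, 1], [0, 0, -0.4, 0, 1], [0, 0, -0.6, 0, 1], [0, 0, -0.8, 0, 1]]]' | python3 jog.py;echo '[[[0, -0.4, -0.4, 0, 1], [0, -0.72, 0, 0, 1], [0, 0, 0, 0, 1], [0, 0, 0, 0, 1]]]' | python3 jog.py;python3 s.py w8 .565 -.3257 .023
```

```text
time: 8.13
tcp_pos: [0.5402, 0.0745, 0.1245]
tool_rot: [[-0.96, 0.279, -0.005], [0.279, 0.96, -0.002], [0.004, -0.003, -1.0]]
contact_force: [1.4, 1.0, 0.2]
gripper_width: 1.004
grip_force: 0.0
time: 8.47
tcp_pos: [0.526, 0.0192, 0.146]
tool_rot: [[-0.959, 0.283, 0.001], [0.283, 0.959, 0.0], [-0.001, 0.0, -1.0]]
contact_force: [-0.6, 0.1, 0.2]
gripper_width: 1.001
grip_force: 0.0
t 8.52 tcp [0.5262 0.0208 0.1455] need tool dxyz [-0.1344 -0.3217  0.1224] turn 
[-0.5014  0.374   0.4283  2.0224 -0.2158  0.7874  1.338 ]
```

```bash
python3 -c "
from m import *
o=L('w8');t=np.linspace(0,2*np.pi,73)
im=cv2.imread('pics/w8.png')
for rad,z,c in((.033,.020,(0,0,255)),(.015,.058,(255,0,0))):
    P=w2p('wrist',np.c_[.5415+rad*np.cos(t),.0745+rad*np.sin(t),z+0*t],o)
    cv2.polylines(im,[np.rint(P*8).astype(np.int32)],True,c,1,cv2.LINE_AA,3)
u,v=w2p('wrist',[.5415,.0745,.02],o)[0].astype(int)
print(u,v);cv2.imwrite('pics/c8.png',cv2.resize(im[max(v-80,0):v+80,u-100:u+100],None,fx=3,fy=3,interpolation=2))"
```

```text
390 199
```

View pics/c8.png

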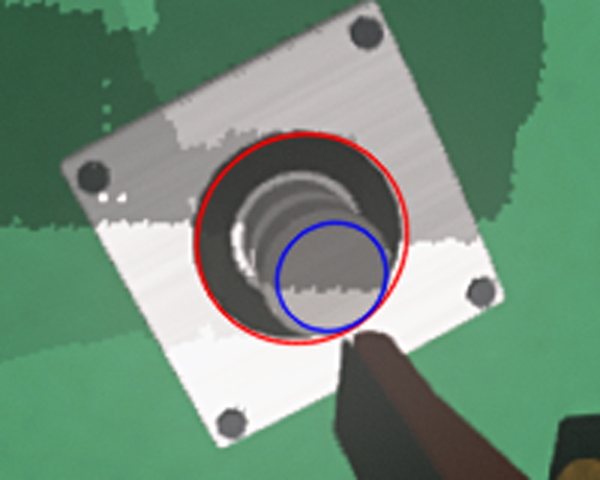

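```bash
echo '[[[-0.298, -0.714, 0, 0, 1], [-0.298, -0.714, 0, 0, 1], [-0.298, -0.714, 0, 0, 1], [-0.298, -0.714, 0, 0, 1], [-0.298, -0.714, 0, 0, 1], [-0.298, -0.714, 0.1, 0, 1], [-0.298, -0.714, 0.4, 0, 1], [-0.298, -0.714, 0.4, 0, 1]]]' | python3 jog.py;echo '[[[-0.298, -0.714, 0, 0, 1], [0, 0, 0, 0, 1], [0, 0, 0, 0, 1], [0, 0, 0, 0, 1]]]' | python3 jog.py;python3 s.py w9 .565 -.3257 .022;python3 -c "
from m import *
print(blob(cv2.imread('pics/w9.png'),L('w9'),[.565,-.3257,.004],.006,60))"
```

```text
time: 9.18
tcp_pos: [0.5624, -0.2837, 0.1015]
tool_rot: [[-0.961, 0.277, 0.002], [0.277, 0.961, 0.0], [-0.001, 0.001, -1.0]]
contact_force: [0.2, 1.3, -0.7]
gripper_width: 1.001
grip_force: 0.0
time: 9.52
tcp_pos: [0.5657, -0.3199, 0.1013]
tool_rot: [[-0.961, 0.278, -0.001], [0.278, 0.961, 0.002], [0.001, 0.001, -1.0]]
contact_force: [0.5, 0.5, 0.3]
gripper_width: 0.999
grip_force: 0.0
t 9.57 tcp [ 0.566  -0.3191  0.1015] need tool dxyz [-0.001  -0.0068  0.0795] turn 
[ 0.1224  0.6227  0.4196  1.751  -0.3265  0.8387  1.9823]
((0.5651873350143433, -0.3257392942905426), (0.05134066566824913, 0.05215068161487579), 72.41056823730469)
```

```bash
echo '[[[-0.02, -0.13, 0.57, 0, 1], [0, 0, 0.54, 0, 1], [0, 0, 0.34, 0, 1], [0, 0, 0.13, 0, 1], [0, 0, 0, 0, 1], [0, 0, 0, 0, 0.3], [0, 0, 0, 0, 0.3], [0, 0, 0, 0, 0.3]]]' | python3 jog.py 15;echo '[[[0, 0, 0, 0, 0.3], [0, 0, 0, 0, 0.3], [0, 0, 0, 0, 0.3], [0, 0, 0, 0, 0.3], [0, 0, 0, 0, 0.3], [0, 0, 0, 0, 0.3]]]' | python3 jog.py
```

```text
time: 10.23
tcp_pos: [0.5654, -0.3282, 0.0247]
tool_rot: [[-0.96, 0.279, 0.002], [0.279, 0.96, -0.001], [-0.002, -0.0, -1.0]]
contact_force: [0.1, -0.2, 0.6]
gripper_width: 0.815
grip_force: 0.0
time: 10.73
tcp_pos: [0.5646, -0.3281, 0.0236]
tool_rot: [[-0.96, 0.279, 0.001], [0.279, 0.96, 0.0], [-0.001, 0.0, -1.0]]
contact_force: [-0.5, 1.0, 5.5]
gripper_width: 0.57
grip_force: 15.0
```

```bash
echo '[[[0, 0, -0.6, 0, 0.3], [0, 0, -0.6, 0, 0.3], [0.268, 0.76, -0.3, 0, 0.3], [0.268, 0.76, 0, 0, 0.3], [0.268, 0.76, 0, 0, 0.3], [0.268, 0.76, 0, 0, 0.3], [0.268, 0.76, 0, 0, 0.3], [0.268, 0.76, 0, 0, 0.3]]]' | python3 jog.py;echo '[[[0.268, 0.76, 0, 0, 0.3], [0.268, 0.76, 0, 0, 0.3], [0.268, 0.76, 0, 0, 0.3], [0.268, 0.76, 0, 0, 0.3], [0, 0, 0, 0, 0.3], [0, 0, 0, 0, 0.3], [0, 0, 0, 0, 0.3], [0, 0, 0, 0, 0.3]]]' | python3 jog.py;python3 s.py w10 .5415 .0745 .0440
python3 - <<'E'
from m import *
o=L('w10');t=np.linspace(0,2*np.pi,73);im=cv2.imread('pics/w10.png')
z0=o['tcp_pos'][2]-.0236
for rad,z,c,ct in((.026,z0+.006,(0,0,255),o['tcp_pos']),(.021,z0+.006,(0,0,255),o['tcp_pos']),(.015,.058,(255,0,0),[.5415,.0745]),(.033,.02,(0,255,255),[.5415,.0745])):
    P=w2p('wrist',np.c_[ct[0]+rad*np.cos(t),ct[1]+rad*np.sin(t),z+0*t],o)
    cv2.polylines(im,[np.rint(P*8).astype(np.int32)],True,c,1,cv2.LINE_AA,3)
u,v=w2p('wrist',o['tcp_pos']-[0,0,.02],o)[0].astype(int);print(u,v)
cv2.imwrite('pics/c10.png',cv2.resize(im[v-75:v+75,u-100:u+100],None,fx=4,fy=4,interpolation=2))
E
```

```text
time: 11.4
tcp_pos: [0.5502, -0.0863, 0.0976]
tool_rot: [[-0.96, 0.279, -0.0], [0.279, 0.96, -0.0], [0.0, -0.0, -1.0]]
contact_force: [0.4, 0.7, 0.0]
gripper_width: 0.561
grip_force: 15.0
time: 12.07
tcp_pos: [0.5417, 0.071, 0.0976]
tool_rot: [[-0.96, 0.281, -0.0], [0.281, 0.96, -0.001], [-0.0, -0.001, -1.0]]
contact_force: [-0.2, 0.4, -0.6]
gripper_width: 0.568
grip_force: 15.0
t 12.12 tcp [0.5418 0.0709 0.0977] need tool dxyz [0.0013 0.0035 0.0537] turn 
[-0.5795  0.484   0.4277  2.0072 -0.2988  0.7109  1.3188]
328 246
```

View pics/c10.png

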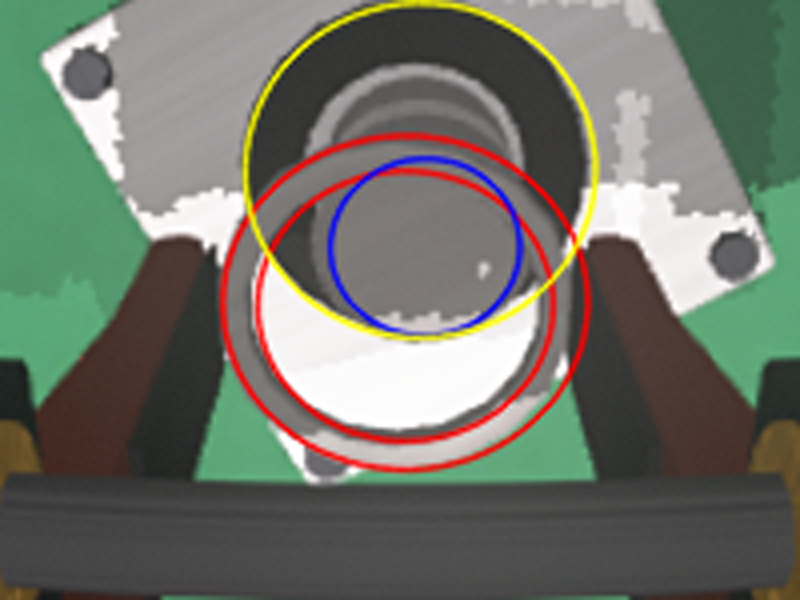

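Converted, -0.0323 m is -0.646, 0.02 m is 0.4.

```bash
echo '[[[0.238, -0.646, 0, 0, 0.3], [0.238, -0.646, 0, 0, 0.3], [0.238, -0.646, 0, 0, 0.3], [0.238, -0.646, 0, 0, 0.3], [0, 0, 0.4, 0, 0.3], [0, 0, 0.4, 0, 0.3], [0, 0, 0.2, 0, 0.3], [0, 0, 0.2, 0, 0.3]]]' | python3 jog.py;echo '[[[0, 0, 0.08, 0, 0.3], [0, 0, 0, 0, 0.3]]]' | python3 jog.py; echo '[[[0, 0, 0, 0, 0.75], [0, 0, 0, 0, 0.75], [0, 0, 0, 0, 0.75], [0, 0, 0, 0, 0.75]]]' | python3 jog.py; python3 s.py w11 .46 -.04 .021;python3 -c "
from m import *
o=L('w11');P=o['tcp_pos'].copy();P[2]=.003
print(blob(cv2.imread('pics/w11.png'),o,P,.006,60))"
```

```text
time: 12.78
tcp_pos: [0.4597, -0.039, 0.037]
tool_rot: [[-0.96, 0.281, -0.001], [0.281, 0.96, -0.0], [0.0, -0.0, -1.0]]
contact_force: [-0.2, -0.0, -0.3]
gripper_width: 0.566
grip_force: 15.0
time: 12.95
tcp_pos: [0.4597, -0.038, 0.033]
tool_rot: [[-0.96, 0.279, -0.001], [0.279, 0.96, -0.0], [0.001, -0.001, -1.0]]
contact_force: [0.1, 0.4, -0.1]
gripper_width: 0.565
grip_force: 15.0
time: 13.28
tcp_pos: [0.4604, -0.0376, 0.0342]
tool_rot: [[-0.96, 0.279, 0.001], [0.279, 0.96, 0.0], [-0.001, 0.0, -1.0]]
contact_force: [0.1, 0.4, 0.3]
gripper_width: 0.746
grip_force: 0.0
t 13.33 tcp [ 0.4603 -0.0376  0.0341] need tool dxyz [-0.0003 -0.0024  0.0131] turn 
[-0.3491  0.4912  0.3612  2.2244 -0.3695  0.4802  1.5916]
((0.4599045515060425, -0.03917993605136871), (0.05112888291478157, 0.05233905836939812), 75.10977935791016)
```

Converted, 0.007 m is 0.14, 0.0065 m is 0.13.

```bash
echo '[[[0, -0.034, 0.14, 0, 0.75], [0, 0, 0.13, 0, 0.75], [0, 0, 0, 0, 0.75], [0, 0, 0, 0, 0.75]]]' | python3 jog.py 10; echo '[[[0, 0, 0, 0, 0.75]]]' | python3 jog.py; echo '[[[0, 0, 0, 0, 0.75]]]' | python3 jog.py
```

```text
time: 13.67
tcp_pos: [0.4591, -0.0395, 0.0197]
tool_rot: [[-0.96, 0.279, -0.001], [0.279, 0.96, -0.0], [0.001, -0.0, -1.0]]
contact_force: [0.5, -0.2, 0.6]
gripper_width: 0.752
grip_force: 0.0
time: 13.75
tcp_pos: [0.4591, -0.0395, 0.0199]
tool_rot: [[-0.96, 0.279, -0.001], [0.279, 0.96, -0.0], [0.001, -0.0, -1.0]]
contact_force: [0.5, 0.3, -0.8]
gripper_width: 0.747
grip_force: 0.0
time: 13.83
tcp_pos: [0.4593, -0.0394, 0.0201]
tool_rot: [[-0.96, 0.279, -0.0], [0.279, 0.96, 0.0], [0.0, -0.0, -1.0]]
contact_force: [-0.7, -0.1, 0.9]
gripper_width: 0.752
grip_force: 0.0
```

Converted, -0.0005 m is -0.01.

```bash
echo '[[[0, 0, -0.01, 0, 0.5], [0, 0, 0, 0, 0.5], [0, 0, 0, 0, 0.5], [0, 0, 0, 0, 0.5], [0, 0, 0, 0, 0.5], [0, 0, 0, 0, 0.5]]]' | python3 jog.py
```

```text
time: 14.33
tcp_pos: [0.4595, -0.0394, 0.0208]
tool_rot: [[-0.96, 0.279, 0.0], [0.279, 0.96, 0.0], [-0.0, 0.0, -1.0]]
contact_force: [0.1, 0.2, 1.9]
gripper_width: 0.582
grip_force: 10.0
```

```bash
echo '[[[0, 0, -0.6, 0, 0.5], [0, 0, -0.6, 0, 0.5], [0, 0, -0.34, 0, 0.5], [-0.234, 0.66, 0, 0, 0.5], [-0.234, 0.66, 0, 0, 0.5], [-0.234, 0.66, 0, 0, 0.5], [-0.234, 0.66, 0, 0, 0.5], [0, 0, 0, 0, 0.5]]]' | python3 jog.py;echo '[[[0, 0, 0, 0, 0.5], [0, 0, 0, 0, 0.5], [0, 0, 0, 0, 0.5]]]' | python3 jog.py; python3 s.py w12 .5415 .0745 .0415;python3 - <<'E'
from m import *
o=L('w12');im=cv2.imread('pics/w12.png');z0=o['tcp_pos'][2]-.0208
t=np.linspace(0,2*np.pi,73);c=o['tcp_pos']
for rad in(.026,.021):
    P=w2p('wrist',np.c_[c[0]+rad*np.cos(t),c[1]+rad*np.sin(t),z0+.006+0*t],o);print(P.min(0),P.max(0))
u,v=w2p('wrist',[c[0],c[1],z0+.006],o)[0];print(u,v);print(im[int(v),255:410].max(1))
E
```

```text
time: 15.0
tcp_pos: [0.5451, 0.0818, 0.0979]
tool_rot: [[-0.963, 0.271, 0.004], [0.271, 0.963, 0.003], [-0.003, 0.004, -1.0]]
contact_force: [0.1, 0.2, 0.1]
gripper_width: 0.58
grip_force: 10.0
time: 15.25
tcp_pos: [0.5403, 0.0727, 0.0975]
tool_rot: [[-0.96, 0.281, -0.001], [0.281, 0.96, -0.001], [0.001, -0.001, -1.0]]
contact_force: [0.9, -1.6, -1.7]
gripper_width: 0.579
grip_force: 10.0
t 15.3 tcp [0.5404 0.0727 0.0976] need tool dxyz [-0.0006  0.0021  0.0561] turn 
[-0.5885  0.4842  0.4348  2.0096 -0.3043  0.7113  1.3214]
[282.5742 205.8985] [375.182  290.3961]
[291.424  214.8704] [366.3822 283.1801]
328.9301839387809 250.69782960965827
[ 86  73  72  73  73  74  74  74  74  73  74  76  76  76  75  75  64  53
  53  52  52  51  51  54  51  50  74 106 123 122 122 121 123 118  98 134
 241 251 246 245 244 245 245 246 246 246 246 246 247 248 251 247 215 157
 103  90 104 103 106 118 125 126 126 125 123 124 137 182 203 205 177 126
 122 126 166 185 187 187 189 203 172 130 125 131 179 195 194 194 196 209
 166 131 129 128 132 134 149 197 238 248 245 243 242 241 241 243 248 209
 124 110 124 125 126 125 126 124 103  68  58  59  59  59  58  58  60  58
  65  79  80  82  81  80  79  80  80  80  79  79  79  79  79  73  84 155
 188 191 175 166 166 168 168 169 170 170 168]
```

Converted, -0.0006 m is -0.012, 0.014 m is 0.28.

```bash
echo '[[[-0.012, 0.05, 0, 0, 0.5], [0, 0, 0.24, 0, 0.5], [0, 0, 0.28, 0, 0.5], [0, 0, 0.24, 0, 0.5], [0, 0, 0.18, 0, 0.5], [0, 0, 0.1, 0, 0.5], [0, 0, 0.04, 0, 0.5], [0, 0, 0, 0, 0.5]]]' | python3 jog.py;echo '[[[0, 0, 0, 0, 0.5]]]' | python3 jog.py
```

```text
time: 15.97
tcp_pos: [0.5423, 0.0763, 0.0432]
tool_rot: [[-0.96, 0.279, -0.001], [0.279, 0.96, -0.0], [0.001, -0.001, -1.0]]
contact_force: [-0.4, -0.0, -0.4]
gripper_width: 0.579
grip_force: 10.0
time: 16.05
tcp_pos: [0.5428, 0.0765, 0.0439]
tool_rot: [[-0.96, 0.279, 0.0], [0.279, 0.96, 0.0], [-0.0, 0.0, -1.0]]
contact_force: [-0.3, -0.7, 0.0]
gripper_width: 0.582
grip_force: 10.0
```

Careful with the scale: shifts go in units of 50 mm. That gives: -0.04 m is -0.8, -0.02 m is -0.4.

```bash
echo '[[[0.012, -0.024, 0.036, 0, 0.5], [0, 0, 0, 0, 0.5], [0, 0, 0, 0, 0.8], [0, 0, 0, 0, 0.9], [0, 0, 0, 0, 1], [0, 0, 0, 0, 1], [0, 0, -0.4, 0, 1], [0, 0, -0.8, 0.0925, 1]]]' | python3 jog.py;echo '[[[0, 0, -0.8, 0.0925, 1], [0, 0, -0.8, 0, 1], [0, 0, -0.4, 0, 1], [0, 0, 0, 0, 1], [0, 0, 0, 0, 1]]]' | python3 jog.py; python3 s.py w13 .4624 .276 .2 1.103;python3 - <<'E'
from m import *
o=L('w13');t=np.linspace(0,2*np.pi,73)
im=cv2.imread('pics/w13.png')
for rad,z,c in((.033,.020,(0,0,255)),(.026,.026,(0,255,255)),(.015,.058,(255,0,0))):
    P=w2p('wrist',np.c_[.5415+rad*np.cos(t),.0745+rad*np.sin(t),z+0*t],o)
    cv2.polylines(im,[np.rint(P*8).astype(np.int32)],True,c,1,cv2.LINE_AA,3)
u,v=w2p('wrist',[.5415,.0745,.02],o)[0].astype(int);a=im[v-60:v+60,u-60:u+60]
p=cv2.resize(a,(400,400),interpolation=2)
cv2.imwrite('pics/c13.png',p)
E
```

```text
time: 16.72
tcp_pos: [0.5387, 0.075, 0.0993]
tool_rot: [[-0.931, 0.366, -0.007], [0.366, 0.931, -0.002], [0.006, -0.005, -1.0]]
contact_force: [0.9, 0.1, 0.2]
gripper_width: 0.984
grip_force: 0.0
time: 17.13
tcp_pos: [0.5422, 0.0759, 0.2029]
tool_rot: [[-0.893, 0.451, 0.002], [0.451, 0.893, 0.001], [-0.001, 0.002, -1.0]]
contact_force: [-0.3, -0.6, -0.5]
gripper_width: 1.0
grip_force: 0.0
t 17.18 tcp [0.5412 0.0758 0.2015] need tool dxyz [0.1606 0.1433 0.0016] turn 0.0003869732083758848
[-0.7124  0.3437  0.5735  1.934  -0.2321  0.926   1.078 ]
```

View pics/c13.png

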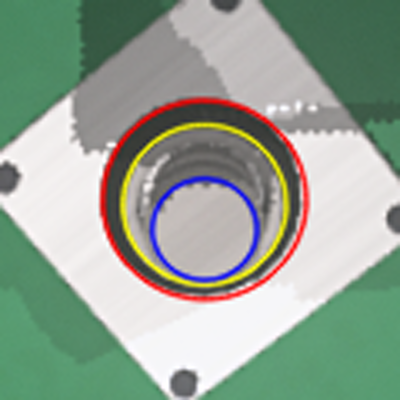

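Converted, 0.0268 m is 0.536, 0.0239 m is 0.478.

```bash
echo '[[[0.536, 0.478, 0, 0, 1], [0.536, 0.478, 0, 0, 1], [0.536, 0.478, 0, 0, 1], [0.536, 0.478, 0, 0, 1], [0.536, 0.478, 0, 0, 1], [0.536, 0.478, 0, 0, 1], [0, 0, 0, 0, 1], [0, 0, 0, 0, 1]]]' | python3 jog.py;echo '[[[0, 0, 0, 0, 1], [0, 0, 0, 0, 1]]]' | python3 jog.py; python3 s.py w14 .4624 .276 .131 1.103;python3 - <<'E'
from m import *
o=L('w14');im=cv2.imread('pics/w14.png');hsv=cv2.cvtColor(im,40)
b=((abs(hsv[...,0].astype(int)-108)<12)&(hsv[...,1]>120)).astype(np.uint8)
c=max(cv2.findContours(b,0,1)[0],key=cv2.contourArea);W=p2w('wrist',cv2.convexHull(c)[:,0],.004,o)[:,:2]
print(cv2.minAreaRect((W*1000).astype(np.float32)))
c0=[.4624,.276]
a=np.radians(63.2);y=np.array([np.cos(a),np.sin(a)]);x=np.array([y[1],-y[0]])
k=((im.max(2)<75)).astype(np.uint8)
for s in(-1,1):
    u,v=w2p('wrist',[*(np.array(c0)+s*.03*y),.144],o)[0].astype(int);print(u,v)
    m=k[v-28:v+29,u-28:u+29]
    for row in m[::3,::2]: print(''.join('#' if q else '.' for q in row))
E
```

```text
time: 17.85
tcp_pos: [0.4607, 0.2777, 0.1998]
tool_rot: [[-0.895, 0.446, -0.003], [0.446, 0.895, -0.002], [0.002, -0.003, -1.0]]
contact_force: [0.1, -0.4, -0.4]
gripper_width: 1.002
grip_force: 0.0
time: 18.02
tcp_pos: [0.463, 0.2741, 0.201]
tool_rot: [[-0.891, 0.453, -0.001], [0.453, 0.891, -0.002], [0.0, -0.002, -1.0]]
contact_force: [0.5, -0.3, -0.0]
gripper_width: 1.003
grip_force: 0.0
t 18.07 tcp [0.4632 0.2741 0.2013] need tool dxyz [0.0016 0.0014 0.0703] turn -0.0028480308215752537
[-1.066   0.3229  0.5108  1.9511 -0.1954  0.9177  0.6431]
((459.2194519042969, 277.6691589355469), (89.4080810546875, 62.03426742553711), 63.09611892700195)
287 223
.........................##..
.............................
.............................
..................####.......
................######.......
..............########.......
.............#########.......
.............#########.......
.............#########.......
.............#########.......
.............#######.........
..............#####..........
..............###............
.............................
.............................
.............................
.............................
.............................
.............................
374 223
.###.........................
.............................
.............................
......#####..................
.......######................
.......########..............
.......#########.............
.......#########.............
.......#########.............
.......#########.............
........########.............
..........#####..............
............###..............
.............................
.............................
.............................
.............................
.............................
.............................
```

Converted, 0.022 m is 0.44, 0.02 m is 0.4.

```bash
echo '[[[0.032, 0.028, 0.4, 0, 1], [0, 0, 0.44, 0, 1], [0, 0, 0.4, 0, 1], [0, 0, 0.166, 0, 1], [0, 0, 0, 0, 1], [0, 0, 0, 0, 1]]]' | python3 jog.py 5;echo '[[[0, 0, 0, 0, 1]]]' | python3 jog.py
```

```text
time: 18.57
tcp_pos: [0.4624, 0.2772, 0.1318]
tool_rot: [[-0.892, 0.452, -0.0], [0.452, 0.892, -0.001], [-0.0, -0.001, -1.0]]
contact_force: [0.2, -0.4, -0.5]
gripper_width: 0.999
grip_force: 0.0
time: 18.65
tcp_pos: [0.4629, 0.2779, 0.1326]
tool_rot: [[-0.892, 0.452, 0.001], [0.452, 0.892, 0.001], [-0.001, 0.001, -1.0]]
contact_force: [-0.2, -0.2, 0.2]
gripper_width: 0.998
grip_force: 0.0
```

```bash
echo '[[[0, -0.03, 0.028, 0, 1], [0, 0, 0, 0, 1], [0, 0, 0, 0, 0.6], [0, 0, 0, 0, 0.6], [0, 0, 0, 0, 0.6], [0, 0, 0, 0, 0.6], [0, 0, 0, 0, 0.6], [0, 0, 0, 0, 0.6]]]' | python3 jog.py 5.5;echo '[[[0, 0, 0, 0, 0.6], [0, 0, 0, 0, 0.6]]]' | python3 jog.py
```

```text
time: 19.32
tcp_pos: [0.4615, 0.2769, 0.1304]
tool_rot: [[-0.893, 0.451, 0.0], [0.451, 0.893, 0.0], [-0.0, 0.001, -1.0]]
contact_force: [-0.1, 0.9, 0.9]
gripper_width: 0.736
grip_force: 5.5
time: 19.48
tcp_pos: [0.4615, 0.2769, 0.1304]
tool_rot: [[-0.893, 0.451, 0.0], [0.451, 0.893, 0.0], [-0.0, 0.001, -1.0]]
contact_force: [0.4, 0.6, 2.1]
gripper_width: 0.737
grip_force: 5.5
```

Converted, -0.014 m is -0.28, -0.012 m is -0.24.

```bash
echo '[[[0, 0, -0.08, 0, 0.6], [0, 0, -0.16, 0, 0.6], [0, 0, -0.24, 0, 0.6], [0, 0, -0.28, 0, 0.6], [0, 0, -0.28, 0, 0.6], [0, 0, -0.28, 0, 0.6], [0, 0, -0.24, 0, 0.6], [0, 0, -0.16, 0, 0.6]]]' | python3 jog.py;echo '[[[0, 0, -0.08, 0, 0.6], [0, 0, 0, 0, 0.6], [0, 0, 0, 0, 0.6]]]' | python3 jog.py;python3 s.py w15 .5929 -.1455 .22 1.178
```

```text
time: 20.15
tcp_pos: [0.4618, 0.2767, 0.2184]
tool_rot: [[-0.892, 0.451, 0.001], [0.451, 0.892, 0.001], [-0.001, 0.002, -1.0]]
contact_force: [-0.8, -1.2, -1.7]
gripper_width: 0.736
grip_force: 5.5
time: 20.4
tcp_pos: [0.4611, 0.2766, 0.2201]
tool_rot: [[-0.893, 0.451, -0.0], [0.451, 0.893, 0.0], [0.0, -0.0, -1.0]]
contact_force: [-0.2, -0.5, -0.6]
gripper_width: 0.735
grip_force: 5.5
t 20.45 tcp [0.4609 0.2765 0.2198] need tool dxyz [-0.3081 -0.3172 -0.0001] turn -0.07485206616397244
[-1.0824  0.2965  0.5199  1.9344 -0.1789  0.9558  0.6256]
```

```bash
echo '[[[-0.164, -0.168, 0, 0, 0.6], [-0.288, -0.296, 0, 0, 0.6], [-0.41, -0.422, 0, 0, 0.6], [-0.41, -0.422, 0, 0, 0.6], [-0.41, -0.422, 0, 0, 0.6], [-0.41, -0.422, 0, 0, 0.6], [-0.41, -0.422, 0, 0, 0.6], [-0.41, -0.422, 0, 0, 0.6]]]' | python3 jog.py;echo '[[[-0.41, -0.422, 0, 0, 0.6], [-0.41, -0.422, 0, 0, 0.6], [-0.41, -0.422, 0, 0, 0.6], [-0.41, -0.422, 0, 0, 0.6], [-0.41, -0.422, 0, 0, 0.6], [-0.41, -0.422, 0, 0, 0.6], [-0.37, -0.38, 0, 0, 0.6], [-0.246, -0.254, 0, 0, 0.6]]]' | python3 jog.py;echo '[[[-0.164, -0.168, 0, 0, 0.6], [0, 0, 0, -0.025, 0.6], [0, 0, 0, -0.025, 0.6], [0, 0, 0, -0.025, 0.6], [0, 0, 0, 0, 0.6], [0, 0, 0, 0, 0.6], [0, 0, 0, 0, 0.6], [0, 0, 0, 0, 0.6]]]' | python3 jog.py;python3 s.py w16 .5929 -.1455 .22 1.178
python3 - <<'E'
from m import *
o=L('w16');im=cv2.imread('pics/w16.png');g=im.max(2)
for P in([.5604,-.1321,.026],[.5929,-.1455,.0245],[.6014,-.1492,.0245]): print(w2p('wrist',P,o))
u,v=w2p('wrist',[.58,-.14,.0245],o)[0].astype(int)
hsv=cv2.cvtColor(im,40)
for row in range(v-40,v+55,2): print(row,''.join('#' if g[row,c]<95 else ('.' if 58<hsv[row,c,0]<86 and hsv[row,c,1]>90 else ('o' if hsv[row,c,0]<30 and hsv[row,c,1]>60 else '+')) for c in range(u-50,u+51)))
print(u-50)
E
```

```text
time: 21.12
tcp_pos: [0.5235, 0.0747, 0.2197]
tool_rot: [[-0.892, 0.452, -0.001], [0.452, 0.892, -0.001], [0.001, -0.001, -1.0]]
contact_force: [-0.6, 0.8, -1.6]
gripper_width: 0.739
grip_force: 5.5
time: 21.78
tcp_pos: [0.589, -0.1378, 0.2197]
tool_rot: [[-0.891, 0.454, -0.001], [0.454, 0.891, -0.002], [0.0, -0.002, -1.0]]
contact_force: [0.7, 0.3, -1.3]
gripper_width: 0.737
grip_force: 5.5
time: 22.45
tcp_pos: [0.5931, -0.1438, 0.2203]
tool_rot: [[-0.924, 0.382, 0.0], [0.382, 0.924, 0.0], [0.0, 0.0, -1.0]]
contact_force: [-0.8, -0.4, -1.7]
gripper_width: 0.738
grip_force: 5.5
t 22.5 tcp [ 0.5931 -0.144   0.2203] need tool dxyz [-0.0004 -0.0015  0.0003] turn 0.0006896047299089769
[-0.3203  0.4436  0.6142  1.7702 -0.2947  1.0209  1.583 ]
[[326.092  153.1987]]
[[326.1418 184.3336]]
[[325.9941 192.3907]]
131 ......................#.......+ooooooooooooo############ooooooooooooo+...............................
133 ..............................oooooooooooo################oooooooooooo+..............................
135 ......................##.....#ooooooooo#######oooooooo#######ooooooooo
[... 4105 characters left out ...]
###########+++#########+....................................
215 .........................##########+#+###########################+...................................
217 ........................########################################################.....................
219 ........................#############+++++++################++++++++############.....................
221 .......................##########################################################....................
223 .......................#################+++######################################....................
225 .......................################+#########################################....................
276
```

```bash
python3 - <<'E'
from m import *
o=L('w16');t=o['tcp_pos'];R=o['tool_rot']
for dx in(-7,0,7): print([w2p('wrist',t+R@[dx/1e3,0,z],o)[0].round(1).tolist() for z in(.122,.1145,.1)])
im=cv2.imread('pics/w16.png');g=im.max(2)
for row in (190,193,195,196,197,198,199,201): print(row,g[row,314:344])
E
```

```text
[[328.0, 208.5], [328.0, 210.9], [328.1, 216.0]]
[[328.0, 200.9], [328.0, 203.2], [328.1, 207.9]]
[[328.0, 193.3], [328.0, 195.3], [328.1, 199.6]]
190 [147 136 109 104 102  91 116 147 149 148 146 146 146 146 148 148 124  89
 109 103 100 125 147 146 144 144 145 146 146 146]
193 [147 139 129 127 142 140 137 146 147 145 146 144 145 147 147 146 142 137
 147 130 133 141 145 147 145 146 146 146 147 148]
195 [146 144 144 145 144 145 145 145 145 144 141 136 128 128 129 128 128 133
 143 145 146 146 145 145 145 147 146 148 146 147]
196 [144 144 146 144 145 144 144 147 148 140 119 100  95  94  93  94  93  95
 105 124 140 147 146 147 147 146 145 147 146 146]
197 [146 146 147 145 145 146 147 147 149 139 117  96  90  86  88  89  88  89
  99 119 141 148 145 147 146 146 146 144 145 146]
198 [147 147 145 146 147 148 143 132 127 118 103  93  90  88  87  87  87  89
  95 111 123 128 133 147 147 147 144 144 146 145]
199 [146 146 146 147 147 148 137 113 105 100  97  99  97  89  87  89  90  95
  98 106 104 101 116 147 147 146 144 145 145 143]
201 [146 148 147 147 147 148 135 107 112 115 118 117 112  88  88  88  98 112
 119 119 110 102 112 149 147 145 143 145 144 145]
```

```bash
echo '[[[0.016, -0.018, 0.2, 0, 0.6], [0.018, -0.02, 0.3, 0, 0.6], [0, 0, 0.3, 0, 0.6], [0, 0, 0.2, 0, 0.6], [0, 0, 0, 0, 0.6], [0, 0, 0, 0, 0.6], [0, 0, 0, 0, 0.6], [0, 0, 0, 0, 0.6]]]' | python3 jog.py;python3 s.py w17 .5927 -.1455 .1384 1.178
cat > asc.py <<'E'
import sys
from m import *
n=sys.argv[1];P=[float(a) for a in sys.argv[2:5]];hu,v0,v1,st=[int(a) for a in sys.argv[5:9]]
o=L(n);im=cv2.imread(f'pics/{n}.png');g=im.max(2);hsv=cv2.cvtColor(im,40)
u,v=w2p('wrist',P,o)[0];print("P at",u,v);u=int(u);v=int(v)
for row in range(v+v0,v+v1,st): print(row,''.join('#' if g[row,c]<95 else ('.' if 58<hsv[row,c,0]<86 and hsv[row,c,1]>90 else ('o' if hsv[row,c,0]<30 and hsv[row,c,1]>60 else '+')) for c in range(u-hu,u+hu+1)))
print("col0",u-hu)
E
python3 asc.py w17 .5927 -.1455 .0245 35 -45 30 2
python3 - <<'E'
from m import *
o=L('w17');t=o['tcp_pos'];R=o['tool_rot']
print(w2p('wrist',[[.5604,-.1321,.026],[.6001,-.1486,.0245]],o),[w2p('wrist',t+R@[.007,0,z],o)[0].round(1).tolist() for z in(.1214,.114,.1)])
E
```

```text
time: 23.17
tcp_pos: [0.5914, -0.1459, 0.171]
tool_rot: [[-0.924, 0.383, 0.001], [0.383, 0.924, -0.0], [-0.001, 0.0, -1.0]]
contact_force: [0.1, -0.0, -1.9]
gripper_width: 0.737
grip_force: 5.5
t 23.22 tcp [ 0.5914 -0.1458  0.171 ] need tool dxyz [-0.001   0.0008  0.0326] turn -1.9916012532483762e-05
[-0.2925  0.4973  0.585   1.8171 -0.3362  0.9259  1.6192]
P at 328.6709444721919 195.24719668310317
150 ...........##o#####ooooooooooooooooooooooooooooooooo#####oo............
152 ...........########oooooooooooo+++++++++ooooooooooooo####o+............
154 ...........#######ooooooooooo+++++++++++++oooooooooooo#####............
156 .#..........#####ooooooooooo+++++++++++++++ooooooooooo#####............
158 ...........######oooooooooo+++++++++++++++++oooooooooo####+......#.....
160 ...........######oooooooooo+++++++++++++++++oooooooooo#################
162 .....#......######oooooooooo+++++++++++++++ooooooooooo#####.###########
164 .........#.#######ooooooooooo+++++++++++++ooooooooooo######..#####.#.##
166 ...........##o#####oooooooooooo+++++++++oooooooooooo#######.###########
168 ........#.
[... 1590 characters left out ...]
.....................+#########++#########.........................
212 .......................+###########++++########+.......................
214 ......................+############+++#########++......................
216 ........#######################################################........
218 .......###########+++##+++++##############+#+#####++###########........
220 .......##############+++++#################+++++++##############.......
222 ......##############+###########################################.......
224 ......##########################################################.......
col0 293
[[328.7351 159.415 ]
 [328.628  203.2642]] [[328.0, 193.4], [328.0, 195.4], [328.1, 199.6]]
```

Converted, 0.0009 m is 0.018, 0.008 m is 0.16.

```bash
echo '[[[0.018, 0, 0.12, 0, 0.6], [0, 0, 0.16, 0, 0.6], [0, 0, 0.16, 0, 0.6], [0, 0, 0.12, 0, 0.6], [0, 0, 0.072, 0, 0.6], [0, 0, 0, 0, 0.6], [0, 0, 0, 0, 0.6], [0, 0, 0, 0, 0.6]]]' | python3 jog.py;python3 s.py w18 .5927 -.1455 .1384 1.178
python3 asc.py w18 .5927 -.1455 .0245 35 -20 30 2
```

```text
time: 23.88
tcp_pos: [0.5902, -0.1454, 0.1388]
tool_rot: [[-0.924, 0.383, 0.0], [0.383, 0.924, -0.0], [-0.0, 0.0, -1.0]]
contact_force: [1.0, 1.0, -1.5]
gripper_width: 0.736
grip_force: 5.5
t 23.93 tcp [ 0.5902 -0.1455  0.1389] need tool dxyz [-0.0023  0.0009  0.0005] turn -0.00011063101664521291
[-0.2743  0.5361  0.5617  1.8422 -0.3648  0.8669  1.6417]
P at 329.04362549558806 205.82408749014317
185 .....##........##########..#..#.#.#..##.....##########...###..#...#.##.
187 .................########.......#...#.#...#..########...#.......#..##..
189 ..................#######........#...#.......#######.....###########...
191 ........###.......#######.......##..#....#...##########............#...
193 ...................#######........#.#......#########...................
195 ...................+#####...#..+.++###+.#..########....................
197 ....................#####....+++######+++..########....................
199 ....................#####..++++++####++++++.#####......................
201 .....................####.+++++++###+++++++.#####......................
203 .............
[... 507 characters left out ...]
.......
217 ......###############+########################################.........
219 ......###########+#+++++++###############+++++++++#############........
221 .....##########################################################........
223 .....#####################++###################################+.......
225 .....#####################++###################################........
227 .....#############+++##########################################........
229 ....+############+++###########################################........
231 ..++############++#############################################++......
233 +#############++++###+######+#####################################+....
col0 294
```

Converted, 0.0004 m is 0.008.

```bash
echo '[[[0, 0, 0.008, 0, 0.65], [0, 0, 0, 0, 0.6], [0, 0, 0, 0, 0.55], [0, 0, 0, 0, 0.5]]]' | python3 jog.py 28; echo '[[[0, 0, 0, 0, 0.45], [0, 0, 0, 0, 0.4], [0, 0, 0, 0, 0.35], [0, 0, 0, 0, 0.3], [0, 0, 0, 0, 0.2], [0, 0, 0, 0, 0.2]]]' | python3 jog.py; echo '[[[0, 0, 0, 0, 0.2], [0, 0, 0, 0, 0.2]]]' | python3 jog.py; python3 s.py w19 .5927 -.1455 .1384 1.178
python3 asc.py w19 .5927 -.1455 .0245 40 -70 30 2
```

```text
time: 24.27
tcp_pos: [0.5904, -0.145, 0.1385]
tool_rot: [[-0.924, 0.383, 0.001], [0.383, 0.924, 0.0], [-0.001, 0.001, -1.0]]
contact_force: [-0.1, 0.4, 0.5]
gripper_width: 0.523
grip_force: 11.9
time: 24.77
tcp_pos: [0.5902, -0.1454, 0.1384]
tool_rot: [[-0.924, 0.383, 0.001], [0.383, 0.924, -0.0], [-0.001, 0.0, -1.0]]
contact_force: [1.2, 1.0, 0.6]
gripper_width: 0.35
grip_force: 28.0
time: 24.93
tcp_pos: [0.5902, -0.1454, 0.1383]
tool_rot: [[-0.924, 0.383, 0.0], [0.383, 0.924, -0.0], [-0.0, 0.0, -1.0]]
contact_force: [0.6, 0.5, 0.5]
gripper_width: 0.352
grip_force: 28.0
t 24.98 tcp [ 0.5901 -0.1454  0.1383] need tool dxyz [-0.0024  0.0009 -0.0001] turn 1.1795707227424401e-05
[-0.2741  0.5365  0.5613  1.8426 -0.3652  0.866   1.6421]
P at 329.021840591489 205.97456368823015
135 ......................#.......#..##.#..#.......#..##########.#.#.................
137 ..............+ooooooooooooooooooooooooooooooooooooooooooooooooo++...............
139 .............+oooooooooooooooooooooooooooooooooooooooooooooooooooo+..............
141 .............#oooooooooooooooo######################oo
[... 3292 characters left out ...]
...
219 ...........######################################+++++##############.............
221 ...........#########################################################+............
223 ...........#########################################################.............
225 ...........#########################################################.............
227 ...........#########################################################.............
229 ++++.......#########################################################......+++....
231 #######....####################################################+###++############
233 #######+######################################################+++################
col0 289
```

Converted, -0.012 m is -0.24, -0.01 m is -0.2.

```bash
echo '[[[0, 0, -0.06, 0, 0.2], [0, 0, -0.12, 0, 0.2], [0, 0, -0.2, 0, 0.2], [0, 0, -0.24, 0, 0.2], [0, 0, -0.24, 0, 0.2], [0, 0, -0.2, 0, 0.2], [0, 0, -0.12, 0, 0.2], [0, 0, -0.06, 0, 0.2]]]' | python3 jog.py;echo '[[[0, 0, 0, 0, 0.2], [0, 0, 0, 0, 0.2], [0, 0, 0, 0, 0.2]]]' | python3 jog.py; python3 s.py w20 .5739 .0611 .2005
python3 - <<'E'
from m import *
o=L('w20');t=o['tcp_pos'];R=o['tool_rot']
print("predicted ring mid",w2p('wrist',t+R@[.0331,0,.1139],o),"top",w2p('wrist',t+R@[.0331,0,.1114],o))
E
python3 asc.py w20 .5604 -.1321 .086 50 -50 90 2
```

```text
time: 25.65
tcp_pos: [0.5906, -0.1455, 0.2019]
tool_rot: [[-0.924, 0.383, 0.002], [0.383, 0.924, -0.0], [-0.002, 0.001, -1.0]]
contact_force: [0.3, -0.9, -1.5]
gripper_width: 0.345
grip_force: 28.0
time: 25.9
tcp_pos: [0.5896, -0.1451, 0.1996]
tool_rot: [[-0.924, 0.383, -0.001], [0.383, 0.924, 0.0], [0.001, -0.0, -1.0]]
contact_force: [-0.0, 0.7, -2.3]
gripper_width: 0.35
grip_force: 28.0
t 25.95 tcp [ 0.5896 -0.1451  0.1995] need tool dxyz [ 0.0934  0.1845 -0.0009] turn 
[-0.3103  0.462   0.6044  1.7961 -0.3098  0.9805  1.5982]
predicted ring mid [[328.047  165.2755]] top [[328.0621 165.7103]]
P at 329.0563241620626 166.80425056687983
116 ...............############################....##..###########.......................................
118 ..............################################################.......................................
120 ...............##############################..#..#############......................................
122 ..............############.###################.###.#####.#######.....................................
124 ...............#############
[... 6272 characters left out ...]
..............+##################################+.....
244 ####################################+........................+##################################+....
246 ###################################+.........................+###################################+...
248 ###################################+..........................####################################...
250 ###################################...........................+####################################..
252 ##################################.............................#####################################+
254 #################################+.............................+#####################################
col0 279
```

Converted, 0.0195 m is 0.39, 0.0102 m is 0.204.

```bash
echo '[[[0.082, 0.156, 0, 0, 0.2], [0.164, 0.312, 0, 0, 0.2], [0.204, 0.39, 0, 0, 0.2], [0.204, 0.39, 0, 0, 0.2], [0.204, 0.39, 0, 0, 0.2], [0.204, 0.39, 0, 0, 0.2], [0.204, 0.39, 0, 0, 0.2], [0.204, 0.39, 0, 0, 0.2]]]' | python3 jog.py;echo '[[[0.204, 0.39, 0, 0, 0.2], [0.164, 0.312, 0, 0, 0.2], [0.082, 0.156, 0, 0, 0.2], [0, 0, 0, 0, 0.2], [0, 0, 0, 0, 0.2], [0, 0, 0, 0, 0.2], [0, 0, 0, 0, 0.2], [0, 0, 0, 0, 0.2]]]' | python3 jog.py; python3 s.py w21 .5714 .0612 .1995 1.178
python3 asc.py w21 .5415 .0745 .086 50 -50 70 2
```

```text
time: 26.62
tcp_pos: [0.5752, 0.0143, 0.1999]
tool_rot: [[-0.924, 0.382, -0.001], [0.382, 0.924, 0.0], [0.001, -0.0, -1.0]]
contact_force: [0.0, -0.8, -2.4]
gripper_width: 0.351
grip_force: 28.0
time: 27.28
tcp_pos: [0.5715, 0.0593, 0.2003]
tool_rot: [[-0.923, 0.385, 0.0], [0.385, 0.923, -0.0], [-0.0, -0.0, -1.0]]
contact_force: [1.1, -1.5, -2.4]
gripper_width: 0.349
grip_force: 28.0
t 27.33 tcp [0.5715 0.0596 0.2003] need tool dxyz [0.0007 0.0014 0.0008] turn -0.0018377255045851637
[-0.6656  0.3994  0.5853  1.8729 -0.2673  0.9476  1.2168]
P at 330.9895282154322 164.6401542084614
114 .............######++++++++++++++++++++++++++++++++++++++++++++++++++++++++++++++++++................
116 ..............##++++++++++++++++++++++++++++++++++++++++++++++++++++++++++++++++++++++...............
118 ............#+++++++++++++++++++++++++++++++++++++++++++++++++++++++++++++++++++++++++++.............
120 ...........++++++++++++++++++++++++++++++++++++++++++++++++++++++++++++++++++++++++++++++............
122 .......++++++++++++++++++++++++++++++++++++++++++++++++++++++++++++++++++++++++++++++
[... 5155 characters left out ...]
###############################+.......................
222 ....................#########################################################+.......................
224 ....................#########################################################........................
226 ....................#########################################################........................
228 ....................#########################################################........................
230 ...+++########++....#########################################################++########++............
232 ...#############...###################################################+++##################..........
col0 280
```

```bash
python3 - <<'E'
from m import *
o=L('w21');t=o['tcp_pos'];R=o['tool_rot']
for nm,x in(("ctr",.0327),("inner heel",.0532),("outer heel",.0587)):
    print(nm,[w2p('wrist',t+R@[x,.0009,z],o)[0].round(1).tolist() for z in(.1114,.1164,.1064)])
for s in(-1,1): print("inner side",[w2p('wrist',t+R@[.0327,.0009+s*.0205,z],o)[0].round(1).tolist() for z in(.1114,.1164)])
a=np.linspace(0,6.28,90)
for r_,z in((.033,.02),(.015,.058),(.026,.026)):
    P=w2p('wrist',np.c_[.5415+r_*np.cos(a),.0745+r_*np.sin(a),z+0*a],o);print(r_,P.min(0),P.max(0))
g=cv2.imread('pics/w21.png').max(2)
print("col330",[(v,int(g[v,330])) for v in range(120,188)])
print("row155",g[155,292:366]);print("row165",g[165,292:366])
E
```

```text
ctr [[329.1, 166.2], [329.1, 165.3], [329.2, 167.1]]
inner heel [[329.2, 141.6], [329.1, 141.2], [329.2, 142.0]]
outer heel [[329.2, 134.9], [329.1, 134.6], [329.2, 135.2]]
inner side [[304.5, 166.3], [304.9, 165.4]]
inner side [[353.8, 166.3], [353.2, 165.4]]
0.033 [298.7072 124.2709] [361.4359 186.3538]
0.015 [314.4072 144.2647] [346.7041 176.1935]
0.026 [304.9509 131.1642] [355.3466 181.0336]
col330 [(120, 201), (121, 204), (122, 207), (123, 209), (124, 155), (125, 76), (126, 57), (127, 61), (128, 62), (129, 63), (130, 61), (131, 61), (132, 81), (133, 120), (134, 158), (135, 143), (136, 126), (137, 115), (138, 98), (139, 73), (140, 75), (141, 75), (142, 76), (143, 84), (144, 104), (145, 118), (146, 125), (147, 121), (148, 122), (149, 123), (150, 122), (151, 123), (152, 124), (153, 123), (154, 121), (155, 121), (156, 122), (157, 121), (158, 122), (159, 119), (160, 121), (161, 121), (162, 121), (163, 120), (164, 121), (165, 120), (166, 121), (167, 120), (168, 120), (169, 120), (170, 121), (171, 120), (172, 123), (173, 123), (174, 124), (175, 124), (176, 116), (177, 107), (178, 109), (179, 121), (180, 123), (181, 116), (182, 90), (183, 68), (184, 65), (185, 114), (186, 245), (187, 246)]
row155 [157 156 156 156 155 139 105  61  58  61  85 102 108 108 105 106 114 118
 131 161 130 130 147 173 201 204 152 119 117 123 123 123 123 123 125 124
 121 121 121 119 121 121 122 120 121 120 120 119 118 133 152 151 150 134
 116 107 105  77  82  85  85  83  84  82  70  63  60  78 151 187 198 197
 197 197]
row165 [153 153 154 155 155 159 153 128  79 110 111 116 106  72  74 114 125 125
 119 106  99 113 144 177 206 206 166 131 119 120 121 120 121 121 120 121
 120 121 120 121 119 120 120 120 119 121 120 121 122 124 123 123 123 118
 111 104 109 118 123 124 116  97  84  84  83  82  94 126 150 153 154 152
 153 153]
```

```bash
python3 - <<'E'
from m import *
y=np.array([.383,.924,0]);x=np.array([.924,-.383,0]);c=np.array([.5604,-.1321,0])
def prof(n,c,zt,f=1):
    o=L(n);g=cv2.imread(f'pics/{n}.png').max(2)
    for nm,p in(("ctr",0*x),("heel in",-.0205*x),("heel out",-.025*x),("L",-.0205*y),("R",.0205*y)):
        print(n,nm,w2p('wrist',c+p+[0,0,zt],o)[0].round(1),w2p('wrist',c+p+[0,0,zt-.005],o)[0].round(1))
    u,v=np.rint(w2p('wrist',c+[0,0,zt],o)[0]).astype(int)
    print("col",v-36,g[v-36:v-18,u]);
    for vv in(v-4,v,v+4):print("row",vv,"L",u-36,g[vv,u-36:u-16],"R",u+16,g[vv,u+16:u+37])
prof('w19',c,.027)
o=L('w20');prof('w20',o['tcp_pos']*[1,1,0]+o['tool_rot']@[.0327,.0009,0],o['tcp_pos'][2]-.1114)
o=L('w21');prof('w21',o['tcp_pos']*[1,1,0]+o['tool_rot']@[.0327,.0009,0],o['tcp_pos'][2]-.1114)
E
```

```text
w19 ctr [329.1 166.3] [329.1 165.4]
w19 heel in [329.2 141.7] [329.1 141.2]
w19 heel out [329.2 136.2] [329.1 135.9]
w19 L [304.5 166.3] [304.9 165.5]
w19 R [353.7 166.3] [353.2 165.5]
col 130 [ 98  97  98  97  98  96 100 136 139 111  56  63  65  64  63 107 159 162]
row 162 L 293 [ 98  97  98  96  98  99  93  86  96  98  98 101 109 162 248 250 247 247
 247 186] R 345 [158 159 157 158 158 160 160 147 101  64  65  61  65  82 111 113 113 112
 111 113 112]
row 166 L 293 [ 98  98  99  98  98  96  89  83  97  99  99  94 136 217 242 243 241 241
 242 244] R 345 [152 153 153 154 153 154 156 154 143  78  62  62  63  67  78  93 100 108
 114 112 112]
row 170 L 293 [ 98  96  98  96  98  98  95  99  98  97  99  85 100 148 181 228 240 239
 240 243] R 345 [151 152 152 151 150 150 152 151 138  74  60  64  64  64  70  90  94  95
  95  94  93]
w20 ctr [329.2 166.3] [329.1 165.5]
w20 heel in [329.2 141.7] [329.2 141.3]
w20 heel out [329.2 136.3] [329.2 136. ]
w20 L [304.5 166.4] [304.9 165.5]
w20 R [353.8 166.4] [353.3 165.5]
col 130 [135 115  95  92 100 143 151 134  98  63  64  63  63  89 135 160 160 1
[... 710 characters left out ...]
 [305.  165.4]
w21 R [353.8 166.2] [353.3 165.3]
col 130 [ 62  62  81 121 151 142 126 117  99  73  76  77  74  84 104 118 122 121]
row 162 L 293 [151 154 155 156 156 142 107  67  83 101 107 102  96 107 119 124 118 104
  86 102] R 345 [147 134 114 105 104 116 122 114  91  85  84  83  81  79  94 153 182 190
 180 155 151]
row 166 L 293 [152 155 157 159 160 150 120  78 107 115 119 105  69  64  97 117 123 122
 116 103] R 345 [116 107 108 115 122 125 124 114  84  78  78  80  82  88 115 147 153 154
 154 153 154]
row 170 L 293 [157 158 156 153 154 154 135  85 104 107 108  97  75  62  61  65  98 125
 126 128] R 345 [101 110 119 127 124 104  79  64  65  74  74  77  71  86 134 148 151 151
 151 150 153]
```

Converted, 0.0011 m is 0.022, 0.001 m is 0.02.

```bash
echo '[[[0.02, 0.012, 0.06, 0, 0.2], [0.022, 0.012, 0.12, 0, 0.2], [0, 0, 0.12, 0, 0.2], [0, 0, 0.1, 0, 0.2], [0, 0, 0.04, 0, 0.2], [0, 0, 0, 0, 0.2], [0, 0, 0, 0, 0.2], [0, 0, 0, 0, 0.2]]]' | python3 jog.py;echo '[[[0, 0, 0, 0, 0.2]]]' | python3 jog.py;python3 s.py w22 .57 .0615 .1774 1.178
python3 - <<'E'
from m import *
o=L('w22');R=o['tool_rot'];t=o['tcp_pos'];g=cv2.imread('pics/w22.png').max(2)
hub=np.array([.5415,.0745,0])
for nm,c,rr,zs in(("axle18",hub,.018,(.054,)),("axle14top",hub,.014,(.058,)),("washer",hub,.026,(.026,)),("ring20.5",t*[1,1,0]+R@[.0313,.0011,0],.0205,(t[2]-.1114,t[2]-.1164))):
  for z in zs: print(nm,z,"heel side",w2p('wrist',c+R@[rr,0,0]+[0,0,z],o)[0].round(1),"L",w2p('wrist',c+R@[0,-rr,0]+[0,0,z],o)[0].round(1),"R",w2p('wrist',c+R@[0,rr,0]+[0,0,z],o)[0].round(1))
u,v=np.rint(w2p('wrist',hub+[0,0,.06],o)[0]).astype(int)
print(u,v,"col from",v-40,g[v-40:v-8,u])
for vv in(v-8,v-4,v,v+4):print("row",vv,"L",u-38,g[vv,u-38:u-8],"R",u+8,g[vv,u+8:u+39])
E
python3 asc.py w22 .5415 .0745 .06 42 -46 46 2
```

```text
time: 28.0
tcp_pos: [0.5702, 0.0627, 0.1784]
tool_rot: [[-0.924, 0.383, 0.0], [0.383, 0.924, 0.0], [-0.0, 0.0, -1.0]]
contact_force: [0.1, -0.5, -1.8]
gripper_width: 0.354
grip_force: 28.0
time: 28.08
tcp_pos: [0.5702, 0.0627, 0.1784]
tool_rot: [[-0.924, 0.383, 0.0], [0.383, 0.924, 0.0], [-0.0, 0.0, -1.0]]
contact_force: [0.1, -0.3, -1.1]
gripper_width: 0.349
grip_force: 28.0
t 28.13 tcp [0.5702 0.0627 0.1785] need tool dxyz [-0.0003 -0.0012  0.0011] turn -3.2829553852753435e-05
[-0.6583  0.4249  0.5706  1.8943 -0.2874  0.9034  1.2296]
axle18 0.054 heel side [327.9 145.3] L [307.3 165.9] R [348.5 165.9]
axle14top 0.058 heel side [327.9 150.3] L [311.6 166.5] R [344.2 166.5]
washer 0.026 heel side [327.8 134.6] L [300.8 161.6] R [354.7 161.6]
ring20.5 0.06704396692789244 heel side [329.4 143.2] L [304.7 167.9] R [353.9 167.9]
ring20.5 0.062043966927892436 heel side [329.3 142.8] L [305.1 167. ] R [353.4 167. ]
328 167 col from 127 [155  68  57  62  65  65  64  63  62  90 107  97  73  76  77  76  83  99
 108 106 115 115 115 119 121 122 123 122 123 123 124 124]
row 159 L 290 [156 156 15
[... 4545 characters left out ...]
####++++++++++++++++++++++++++++++++++#####+++++++++++++++++.
198 ....++++++++++++++++++##++++++++++++++++++++++++++++++++++++#######+++++++++++++++...
200 ......++++++++++++++++++++++++++++++++++++++++++++++++++++++++++++++++++++++++.......
202 .......+++++++++++++++++++++#+++++++++++++++++++++++++++++++#++++#++++++++++.........
204 .........++++++++++++++++####++++++++++++++++++++++++++++++#####+#+++++++............
206 ..........+++++++++++++++#####++++++++++++++++++++++++++++######+++++................
208 ............+++++++++++++#####+++++++++++++++++++++++++++#######++++.................
210 .............++++++++++++######+++++++++++++++++++++++++########+++..................
col0 285
```

```bash
echo '[[[0, -0.022, 0, 0, 0.2], [0, 0, 0, 0, 0.2], [0, 0, 0.08, 0, 0.2], [0, 0, 0.08, 0, 0.2], [0, 0, 0, 0, 0.2], [0, 0, 0, 0, 0.2]]]' | python3 jog.py;python3 s.py w23 .57 .0615 .1489 1.178; echo '[[[0, 0, 0.06, 0, 0.2], [0, 0, 0.06, 0, 0.2], [0, 0, 0, 0, 0.2], [0, 0, 0, 0, 0.2]]]' | python3 jog.py
```

```text
time: 28.63
tcp_pos: [0.5692, 0.0617, 0.1697]
tool_rot: [[-0.924, 0.383, -0.001], [0.383, 0.924, -0.0], [0.001, -0.001, -1.0]]
contact_force: [0.4, -0.0, -2.0]
gripper_width: 0.352
grip_force: 28.0
t 28.68 tcp [0.5694 0.0616 0.17  ] need tool dxyz [-0.0006  0.0001  0.0211] turn -4.727715459784676e-05
[-0.6519  0.4353  0.5649  1.9027 -0.2952  0.8873  1.2377]
time: 29.02
tcp_pos: [0.5694, 0.0617, 0.1639]
tool_rot: [[-0.924, 0.383, -0.001], [0.383, 0.924, -0.0], [0.0, -0.0, -1.0]]
contact_force: [0.8, 0.4, -2.3]
gripper_width: 0.35
grip_force: 28.0
```

Careful with the scale: shifts go in units of 50 mm. That gives: 0.004 m is 0.08, 0.003 m is 0.06.

```bash
echo '[[[-0.01, 0, 0, 0, 0.2], [0, 0, 0.08, 0, 0.2], [0, 0, 0.08, 0, 0.2], [0, 0, 0.06, 0, 0.2], [0, 0, 0.04, 0, 0.2], [0, 0, 0.03, 0, 0.2], [0, 0, 0, 0, 0.2], [0, 0, 0, 0, 0.2]]]' | python3 jog.py;echo '[[[0, 0, 0, 0, 0.2], [0, 0, 0, 0, 0.2]]]' | python3 jog.py
cat > g.py <<'E'
import sys
from m import *
n=sys.argv[1];o=L(n);R=o['tool_rot'];t=o['tcp_pos'];g=cv2.imread(f'pics/{n}.png').max(2)
hub=np.array([.5415,.0745,0])
for nm,c,rr,zs in(("axle18",hub,.018,(.054,)),("ring centred on hub",hub,.0205,(t[2]-.1114,t[2]-.1164)),("washer out",hub,.026,(.026,))):
  for z in zs: print(nm,"heel side",w2p('wrist',c+R@[rr,0,0]+[0,0,z],o)[0].round(1),"L",w2p('wrist',c+R@[0,-rr,0]+[0,0,z],o)[0].round(1),"R",w2p('wrist',c+R@[0,rr,0]+[0,0,z],o)[0].round(1))
u,v=np.rint(w2p('wrist',hub+[0,0,t[2]-.114],o)[0]).astype(int)
print(u,v,"col from",v-40,g[v-40:v-12,u])
for vv in(v-3,v,v+3):print("row",vv,"L",u-36,g[vv,u-36:u-12],"R",u+12,g[vv,u+12:u+37])
E
python3 s.py w24 .57 .0615 .1489 1.178;python3 g.py w24;python3 asc.py w24 .5415 .0745 .035 42 -40 36 2
```

```text
time: 29.68
tcp_pos: [0.57, 0.0615, 0.1496]
tool_rot: [[-0.924, 0.383, -0.0], [0.383, 0.924, -0.0], [0.0, -0.0, -1.0]]
contact_force: [-0.1, 0.5, -2.1]
gripper_width: 0.348
grip_force: 28.0
time: 29.85
tcp_pos: [0.5702, 0.0615, 0.1499]
tool_rot: [[-0.924, 0.383, 0.0], [0.383, 0.924, 0.0], [-0.0, 0.0, -1.0]]
contact_force: [0.3, 0.1, -2.3]
gripper_width: 0.348
grip_force: 28.0
t 29.9 tcp [0.5702 0.0615 0.1499] need tool dxyz [ 0.0002 -0.0001  0.001 ] turn -3.165166804053321e-05
[-0.6375  0.4627  0.5499  1.9163 -0.3163  0.8482  1.2553]
axle18 heel side [329.5 147.8] L [306.5 170.7] R [352.4 170.7]
ring centred on hub heel side [329.3 143.1] L [304.7 167.7] R [353.9 167.7]
ring centred on hub heel side [329.3 142.6] L [305.1 166.8] R [353.4 166.8]
washer out heel side [329.2 135.7] L [299.4 165.6] R [358.9 165.6]
329 167 col from 127 [200  76  54  61  62  64  62  61  60  61  73  79  76  76  76  75 100 104
  99 106 101 104 110 115 114 114 120 122]
row 164 L 293 [ 56  58  57  57  57  59  61  80 105 108 105 100 110 164 162 131 108 107
 108 118 121 121 123 123] R 341 [119 121 122 121 120 11
[... 3293 characters left out ...]
#++++++++++++++++++++++++++++++++++++#######+++++++++++++++++
189 +++++++++++++++++#####+##+++++++++++++++++++++++++++++++++++######+++++++++++++++++++
191 +++++++++++++++++++#########++++++++++++++++++++++++++++#########++++++++++++++++++++
193 ++++++++++++++++++++############+++++++++++++++++++++############++++++++++++++++++++
195 ++++++++++++++++++++#############################################++++++++++++++++++++
197 ++++++++++++++++++++#######++#######################++++++#######++++++++++++++++++++
199 +++++++++++++++++++++++++++++++++++++++++++++++++++++++++++++++##++++++++++++++++++++
201 ++++++++++++++++++++++++++#++++++++++++++++++++++++++++++++++++++++++++++++++++++++++
col0 287
```

```bash
echo '[[[0, 0, 0.02, 0, 0.2], [0, 0, 0, 0, 0.2], [0, 0, 0, 0, 0.2], [0, 0, 0, 0, 0.2], [0, 0, 0, 0, 0.2], [0, 0, 0, 0, 0.2]]]' | python3 jog.py;python3 s.py w25 .57 .0615 .1489 1.178;python3 g.py w25 | head -5; python3 - <<'E'
from m import *
o=r.get_obs();print(o['tcp_pos'],o['contact_force'],o['wrist_torque'],o['gripper_width'])
im=r.snapshot("scene")[:,:,::-1];g=im.max(2)
R=o['tool_rot'];h=np.array([.5415,.0745,0])
for nm,x,z in(("heel out top",.025,.0375),("heel out bot",.025,.0325),("ear side",-.02,.0375),("axle top",0,.058)): print(nm,w2p("scene",h+R@[x,0,0]+[0,0,z])[0].round(1))
u,v=w2p("scene",h+[0,0,.035])[0].astype(int)
print(u,v)
for row in range(v-16,v+14): print(row,' '.join('%3d'%q for q in g[row,u-16:u+17]))
E
```

```text
time: 30.4
tcp_pos: [0.57, 0.0615, 0.1487]
tool_rot: [[-0.924, 0.383, 0.0], [0.383, 0.924, 0.0], [0.0, 0.0, -1.0]]
contact_force: [0.2, 0.6, -1.9]
gripper_width: 0.347
grip_force: 28.0
t 30.45 tcp [0.57   0.0615 0.1487] need tool dxyz [ 0.     -0.     -0.0002] turn 4.79608167180956e-05
[-0.6368  0.4642  0.5491  1.9171 -0.3174  0.8463  1.2562]
axle18 heel side [329.6 148.1] L [306.5 171.1] R [352.6 171.1]
ring centred on hub heel side [329.4 143.2] L [304.8 167.9] R [354.  167.9]
ring centred on hub heel side [329.3 142.8] L [305.2 167. ] R [353.5 167. ]
washer out heel side [329.3 135.9] L [299.3 165.9] R [359.1 165.9]
329 167 col from 127 [200  84  58  61  65  63  64  62  63  63  69  74  76  77  76  78 100 112
[0.57   0.0615 0.1487] [ 1.0329  0.486  -3.1902] [-0.0158  0.022   0.0019] 0.3552149524324364
heel out top [305.2 198.4]
heel out bot [305.3 199.8]
ear side [314.7 206.6]
axle top [310.2 197. ]
310 203
187  75  76  74  73  75  75  74  73  73  72  73  73  75  74  75  76  77  72  71  75  81  73  72  73  71  75  72  80  74  75  73  72  72
188  73  72  74  74  74  75  74  74  75  
[... 3202 characters left out ...]
  43  79  91  38 227
212  99 102 102 104 109  56   8   9  11  11  46  85  87  91  90  45  25  69 114 115  95 103  84  89  49  13   6   0  79  90  88 198 193
213 101 102 102 104 107 115  13   9  14  11  12  30  65  95 115  94  76  37  70 114 126 100  48  17  10  24  13  15 100  96  93  93 188
214  99 103 102 102 105 112  83  10  10  18  11  11  13  17  48  48  49  55  41  87  49  98  14  23  19   6   0 145 200  93  87  78 189
215  95 101 101 102 105 107 109  85   9   7  12  12  10  10  14  12  14  11  53  35  86  91  12   2   0  10 142 192 191 190  82 189 190
216  95  95  99 104 103 104 105 106 114  32   4   5  12  11  10  11  19  16  13  36  37  66   0   0  89 196 192 186 182 186 185 190 183
```

```bash
python3 -c "
from bench import r
print(r.finish_job())"
```

```text
the job is handed in; nothing more can be done
None
```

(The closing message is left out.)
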